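Set a slack-screwed slide to its mark from one side

TASK

Using its crank, wind the small slide's table back until you feel it come up against the stop screw, without forcing it, then wind it forward again and leave its index finger in line with the mark, with the slack in the screw still taken up in the forward direction. If you run past the mark, do not just wind back to it: go well back behind it and come up to it again. Let go of the crank at the end and do not disturb the tools lying around.

Things in the scene. Friction and masses are not known exactly. Their poses are not given: they have to be found in the camera images.
- slide: grey cast bed of a small hand-cranked slide, fixed to the bench, 90 x 320 x 24 mm (its x, y, z); origin at the centre of its underside. Its long axis is its y. At its -y end stands a gearbox 76 x 70 mm, 70 mm high, with the crank on top. Its +y is the table's FORWARD direction (away from the crank), -y is BACK.
- crank_axis (a point): point on the upright axis of the crank over the gearbox, 92 mm high. Seen from above, turning the crank clockwise drives the table forward, anticlockwise draws it back, 20 mm a turn. Turning takes about 3 N at the handle while the table moves, under 1 N in the slack; friction holds table and crank where they are left.
- crank_handle (a point): middle of the upright round crank handle, 17 mm diameter, free to spin on its pin, reaching from 95 to 151 mm height (this point is at 126 mm), 45 mm from the crank axis; the crank arm below it is at most 94 mm high. Pinched from above, it can be led round the circle without turning the hand.
- crank (a joint): slack between crank and screw, rad: after a reversal the crank turns 0.9 rad before the table follows. 0 = the crank bears on the screw in the back direction, 0.9 = in the forward direction, between = loose in the slack. Grows as the crank turns clockwise while the table stands still.
- index (a point): tip of the upright index finger (2 mm wide) on the front (-x) edge of the table. The table is a steel plate 104 x 90 x 18 mm on the rails, top at 54 mm, a strapped-down vee block on it up to 86 mm; the finger is at the middle of its length.
- mark_line (a point): tip of the upright 2 mm wide fin of the steel mark rider clamped on the front wall of the bed; the index finger passes just behind it. The table is on the mark when index and mark_line have the same position along the bed's y.
- stop_face (a point): middle of the +y face of the dark stop bar (92 x 20 x 14 mm) clamped across the rails between gearbox and table. A 9 mm steel screw stands out of it by 1 to 6 mm, set differently each time; the table's back edge, 45 mm behind the index, meets its end. Rigid: felt at the handle as some 1.2 N per mm of travel; up to 8 N beyond the turning force is gentle.
- table: the table itself, travelling along the bed's y by up to 45 mm either way from its start; origin on the rails at the middle of its underside
- stop: the stop bar with its screw; origin at the middle of the bar's underside, 10 mm behind stop_face
- nippers: loose nippers 58 x 138 x 13 mm lying by; leave alone
- pencil: loose pencil 158 mm lying by; leave alone
- sanding_block: loose sanding block 46 x 92 x 27 mm; leave alone
- bar_0: loose brass offcut 12 x 70 x 12 mm; leave alone
- ring_clamp: loose wooden ring clamp 40 x 152 x 20 mm; leave alone

How it is judged:
By the outcome, as a careful person would: the job done as asked, in the order asked, and still so for the second after the job is handed in, with the robot touching nothing.
It also fails if it takes over 72 s, if anything falls off the work surface, if the arm or the gripper's body presses on something with over 40 N, if the wrist force passes 120 N, or if a joint passes its speed limit or range.

ROBOT

A 6-joint arm with a two-finger parallel gripper is mounted at the origin on a cart in front of the work surface, level with it; the furniture and walls round the work are solid. World frame = base frame: x ahead of the robot, y to its left, z up, the work surface at z = 0. Lengths are in mm, angles in rad, forces in N, time in s.
With the tool pointing down it reaches from about 275 to 1000 mm from the base axis. Payload 8.4 kg.
Tool frame: the origin (TCP) lies between the finger pads; the fingertips stand r.nose_length ahead of it and the grasp point (between the pads) lies 8 mm behind it (r.nose_length is the distance from the TCP to the fingertips, in mm); y points along the fingers, x is the direction in which the jaws open and shut, and the axes are right-handed (so a half turn about y gives the same grasp; the last joint's range is limited). The gripper opens to 85 mm and grips with 20 to 120 N. Pads are 22 mm wide; open, the fingers measure 114 mm over their backs; the gripper's body (76 mm by 85 mm) begins 54 mm behind the grasp point. The pads swing forward as they close: fully open they stand 13 mm farther back than shut.
Start: joints at [-1.226, 0.353, 1.633, -0, 1.155, -0.002], TCP at [212.43, -587.794, 242.281] pointing down, gripper open.
Joint ranges: [-2.63, 2.63], [-0.92, 2.1], [0.06, 2.66], [-1.3, 4.44], [0, 2.69], [-3.02, 3.02]. Speed limits (rad/s): [2.22, 2.22, 2.79, 3.14, 3.14, 3.14].

INTERFACE

Orientations are given as [roll, pitch, yaw] about the fixed x, y, z axes, in that order (R = Rz(yaw) Ry(pitch) Rx(roll)).
In Python, from rig import r, cams, order gives the robot as it stands. The module is installed in compiled form; this text tells all that it offers.
- The arm moves only by the shell command python3 -m crank 'ROWS' [FORCE]. ROWS is JSON, a list of rows, each a list of 7 numbers: the turn, a rotation vector about the tool's x, y, z in degrees, then the shift along the tool's x, y, z in cm, then the opening, from -1 (shut) to 1 (fully open). A call has exactly 10 rows; each row shifts and turns the pose as measured when the row begins, along the tool's axes as they then stand; what a row does not reach is not made up. A row lasts 1/12 s, in which the tool goes at most 41.7 mm and 7.16 degrees, less where a joint would pass 70% of its speed; a pose out of reach is approached as far as the arm can. A call with a gripper value outside its range is refused whole. The fingers move at their own pace and stop on an object; FORCE is the grip in N (left out, the last holds). Time passes only in rows, so rows that do not move let the fingers close, or fill a call up. It gives the time, the measured TCP pose, the force and the opening at its end, in the units of the state.
- r.sense(): the state, without advancing time (a new reading comes with each control period).
- cams.grab_frame(name): name is "scene" or "side" or "wrist"; returns the picture (480x640x3 uint8, blue, green, red); there is no depth.
- cams.camera_info(name): a dict with "intrinsics" (3x3 intrinsics, pixels), "view" (4x4, takes a point from world to camera coordinates); the wrist camera has in their place "hand_eye" (4x4, takes a point from camera to tool coordinates, whose origin is the TCP and whose axes are the tool frame's). Camera axes: x right, y up, looking along -z (the intrinsics and any distortion apply to the point x, -y, -z); pixel columns grow to the right and rows downward; lengths in mm; the calibration is good to about 2 mm. A picture is of the moment at which its call begins: read the wrist's pose just before it. camera_info takes no time and is no camera call.
- order.sign_off(): hands the job in, once; it reports no verdict.
The state is a dict: "clock": time; "qpos": joint angles; "qvel": joint speeds; "joint_efforts": joint torques, N m; "eef_pos": TCP position; "tcp_rot": TCP orientation; "contact_force": force on the tool from outside, world axes, zero at the start; "wrist_torque": the same for the moment, N m; "opening": opening from 0.0 (shut) to 1.0 (fully open).
Only numpy, scipy, OpenCV 4.12 (cv2) and the standard library are available. Lean on these libraries where they do the work, as an engineer would, in place of code of your own. Each camera call takes 0.05 s, during which the arm holds its last target.

## Working session

There is one attempt and no reset: what is moved stays moved. The work goes in short steps, Python scripts to look and compute and a shell command to move; the robot and the scene stay as the last step left them, time stands still between calls to the robot, and variables do not carry over. Pictures are saved under pics/ and viewed, and the job is handed in when it is done.

```bash
mkdir -p pics; python3 - <<'E'
from rig import r,cams,order
import cv2
s=r.sense();print({k:(v if not hasattr(v,'round') else v) for k,v in s.items()}, r.nose_length)
for n in ("scene","side","wrist"):
    cv2.imwrite(f"pics/{n}0.png",cams.grab_frame(n)); print(n,cams.camera_info(n))
E
```

```text
{'clock': 0.0, 'qpos': array([-1.22641112e+00,  3.53657194e-01,  1.63414223e+00, -7.33478826e-06,
        1.15518644e+00, -2.38045070e-03]), 'qvel': array([ 0.00044559,  0.00034961, -0.00039969, -0.00188892, -0.00031727,
        0.00010749]), 'joint_efforts': array([ 3.51218223e-03, -6.05239320e+01, -3.42066193e+01,  1.99487604e-04,
        9.49419133e-03,  2.25404612e-06]), 'eef_pos': array([ 212.26465007, -587.36011134,  241.5525512 ]), 'tcp_rot': array([-1.57079972e+00,  1.39322404e-03, -1.22402770e+00]), 'contact_force': array([-0.0957278 , -0.72863164,  0.14216552]), 'wrist_torque': array([-0.02886638,  0.05510411, -0.02080188]), 'opening': 1.0005358997294695} 11.0
scene {'intrinsics': array([[466.66287275,   0.        , 324.76217834],
       [  0.        , 466.66287275, 241.35483695],
       [  0.        ,   0.        ,   1.        ]]), 'view': array([[ 6.97670759e-01, -7.16224075e-01, -1.66909250e-02,
        -3.41963154e+02],
       [ 3.39019823e-01,  3.09534421e-01,  8.88399686e-01,
        -2.98731269e+02],
       [-6.31126827e-01, -6.25469037e-01,  4.58767274e-01,
        
[... 459 characters left out ...]
      [-1.92626026e-01, -9.03394087e-01,  3.83111391e-01,
        -6.96527619e+02],
       [ 0.00000000e+00,  0.00000000e+00,  0.00000000e+00,
         1.00000000e+00]])}
wrist {'intrinsics': array([[420.57360705,   0.        , 309.74828471],
       [  0.        , 420.57360705, 241.63976981],
       [  0.        ,   0.        ,   1.        ]]), 'hand_eye': array([[ 9.99997509e-01,  1.50473271e-03,  1.64844324e-03,
         1.66183574e-01],
       [ 1.11485244e-03,  3.03081862e-01, -9.52963872e-01,
        -1.33328497e+02],
       [-1.93356916e-03,  9.52963336e-01,  3.03079430e-01,
         7.77084403e+01],
       [ 0.00000000e+00,  0.00000000e+00,  0.00000000e+00,
         1.00000000e+00]])}
```

View pics/scene0.png

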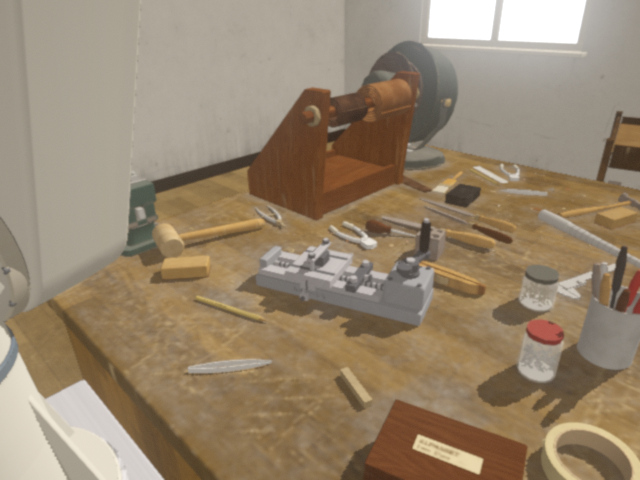

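View pics/side0.png

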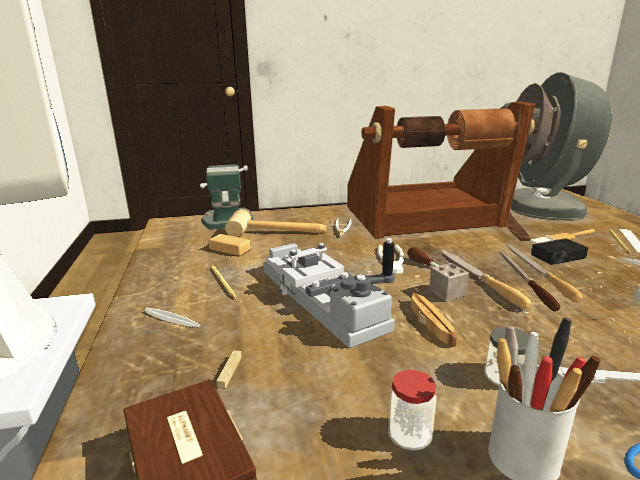

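View pics/wrist0.png

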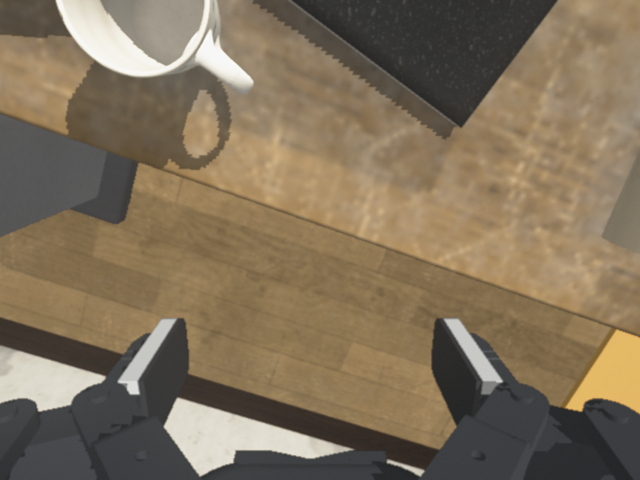

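```bash
python3 - <<'E'
import cv2
a=cv2.imread('pics/scene0.png')[190:330,250:450];cv2.imwrite('pics/sc.png',cv2.resize(a,(800,560),interpolation=2))
a=cv2.imread('pics/side0.png')[230:350,255:405];cv2.imwrite('pics/sd.png',cv2.resize(a,(750,600),interpolation=2))
E
```

```text
(no output)
```

View pics/sc.png

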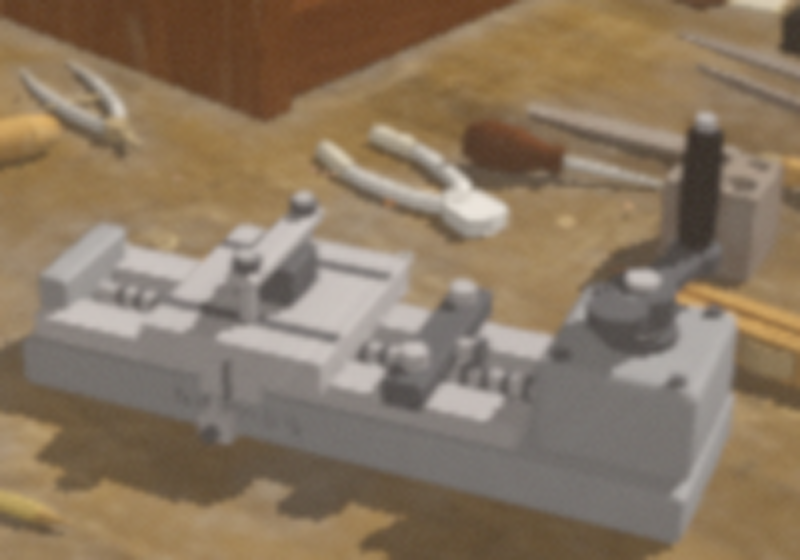

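View pics/sd.png

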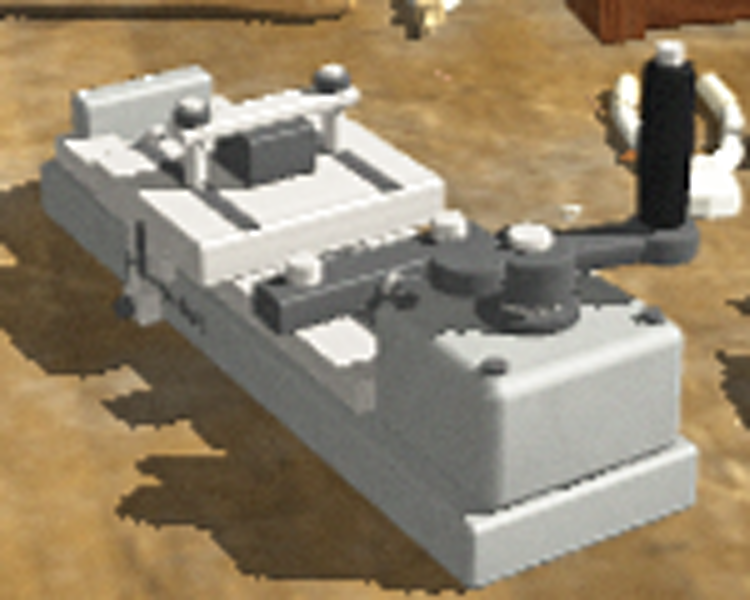

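```bash
cat > h.py <<'E'
import numpy as np
from rig import r,cams,order
from scipy.optimize import least_squares
from scipy.spatial.transform import Rotation as Ro
def proj(n,P,s=None):
    c=cams.camera_info(n);P=np.atleast_2d(P).astype(float)
    if n=='wrist':
        T=np.eye(4);T[:3,:3]=Ro.from_euler('xyz',s['tcp_rot']).as_matrix();T[:3,3]=s['eef_pos'];V=np.linalg.inv(T@c['hand_eye'])
    else: V=c['view']
    Q=P@V[:3,:3].T+V[:3,3];K=c['intrinsics']
    return np.c_[K[0,0]*Q[:,0]/-Q[:,2]+K[0,2],K[1,1]*-Q[:,1]/-Q[:,2]+K[1,2]]
def tri(obs):
    f=lambda p:np.concatenate([(proj(n,p,s)-uv).ravel() for n,uv,s in obs])
    q=least_squares(f,[550,-100,50]);return q.x,np.abs(q.fun).max()
E
python3 - <<'E'
from h import *
S=lambda u,v:('scene',np.array([250+u/4,190+v/4]),None)
D=lambda u,v:('side',np.array([255+u/5,230+v/5]),None)
for nm,a,b in [('htop',S(708,118),D(669,50)),('hbot',S(697,240),D(664,220)),('hub',S(642,278),D(531,236)),('cb',S(680,540),D(470,585)),('ct',S(683,492),D(470,517)),('farbot',S(28,378),D(43,210)),('idx/mark',S(228,365),D(138,225))]:
    print(nm,tri([a,b]))
def bed(p,q):
    x,y,t=p;c,s=np.cos(t),np.sin(t);q=np.atleast_2d(q);return np.c_[x+c*q[:,0]-s*q[:,1],y+s*q[:,0]+c*q[:,1],q[:,2]]
L=[((-45,-160,0),S(680,540)),((-45,-160,0),D(470,585)),((-45,-160,24),S(683,492)),((-45,-160,24),D(470,517)),((-45,160,0),S(28,378)),((-45,160,0),D(43,210)),((45,-160,24),D(695,452)),((45,-160,24),S(735,385))]
f=lambda p:np.concatenate([(proj(o[0],bed(p,q))-o[1]).ravel() for q,o in L])
for t0 in np.linspace(-3,3,7):
    z=least_squares(f,[550,-100,t0],x_scale=[100,100,1]);print(z.x,z.cost)
E
```

```text
htop (array([659.9806903 , -78.21339373, 153.36836708]), np.float64(0.18029479379652003))
hbot (array([661.33344119, -77.48612144,  94.47819758]), np.float64(0.27980107123192965))
hub (array([616.55797037, -79.94517452,  95.08372653]), np.float64(0.2792440116563739))
cb (array([ 584.7577595 , -128.65605499,    2.53729617]), np.float64(0.5140422022253119))
ct (array([ 584.63824654, -127.99700121,   26.6844191 ]), np.float64(0.5446471406266937))
farbot (array([ 4.80229595e+02,  1.72545701e+02, -1.33525505e-01]), np.float64(0.24410415086259718))
idx/mark (array([507.88849641,  60.20845916,  43.10923637]), np.float64(0.5675732619885707))
[575.38917812  38.47245062  -5.94998653] 6.288791787804332
[5.75389177e+02 3.84724504e+01 3.33198790e-01] 6.2887917878050725
[5.75389178e+02 3.84724503e+01 3.33198784e-01] 6.288791787804447
[5.75389178e+02 3.84724505e+01 3.33198780e-01] 6.288791787804273
[5.75389178e+02 3.84724507e+01 3.33198782e-01] 6.288791787804167
[5.75389178e+02 3.84724505e+01 3.33198785e-01] 6.288791787804299
[5.75389177e+02 3.84724502e+01 3.33198797e-01] 6.288791787806659
```

```bash

python3 -m crank '[[0,0,0,-2.8,0,2.7,1],[0,0,0,-2.8,0,2.7,1],[0,0,0,-2.8,0,2.7,1],[0,0,0,-2.8,0,2.7,1],[0,0,0,-2.8,0,2.7,1],[0,0,0,-2.8,0,2.7,1],[0,0,0,-2.8,0,2.7,1],[0,0,0,-2.8,0,2.7,1],[0,0,0,-2.8,0,2.7,1],[0,0,0,-2.8,0,2.7,1]]' 30
```

```text
clock: 0.98
eef_pos: [372.8, -223.8, 238.7]
tcp_rot: [-1.572, 0.0, -1.235]
contact_force: [1.3, 0.0, -0.2]
opening: 0.997
```

```bash

python3 -m crank '[[0,0,0,-2.8,0,2.6,1],[0,0,0,-2.8,0.5,2.6,1],[0,0,0,-2.8,1,2.6,1],[0,0,0,-2.8,1.5,2.6,1],[0,0,0,-2.8,2,2.6,1],[0,0,0,-2.8,2,2.6,1],[0,0,0,-2.8,2,2.6,1],[0,0,0,-2.5,2,2.3,1],[0,0,0,0,1.5,0,1],[0,0,0,0,0,0,1]]'
python3 - <<'E'
from h import *
import cv2
s=r.sense();print(s['eef_pos'],s['tcp_rot']);cv2.imwrite('pics/w1.png',cams.grab_frame('wrist'))
np.save('w1.npy',np.r_[s['eef_pos'],s['tcp_rot']])
E
```

```text
clock: 1.82
eef_pos: [497.1, 64.6, 115.8]
tcp_rot: [-1.563, -0.004, -1.229]
contact_force: [-1.1, -0.5, 0.1]
opening: 1.002
[497.08808635  64.57206933 115.83529184] [-1.56252007 -0.00444008 -1.22855246]
```

View pics/w1.png

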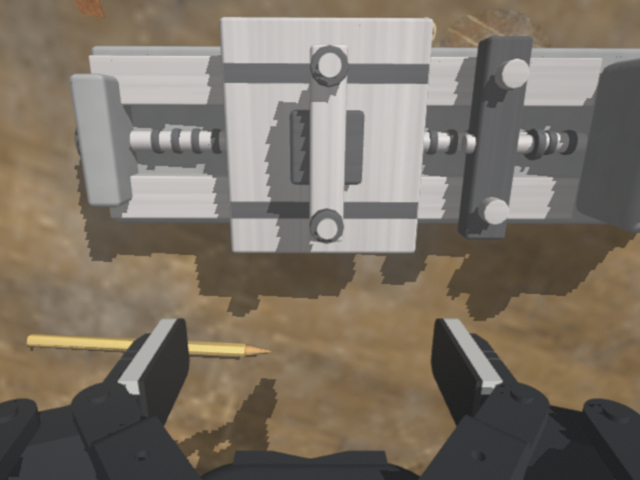

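```bash

python3 -m crank '[[0,-7.1,0,0,0,0,1],[0,-7.1,0,0,0,0,1],[0,-7.1,0,0,0,0,1],[0,-7.1,0,0,0,0,1],[0,-7.1,0,0,0,0,1],[0,-7.1,0,0,0,0,1],[0,-7.1,0,0,0,0,1],[0,-7.1,0,0,0,0,1],[0,-7.1,0,0,0,0,1],[0,-7.1,0,0,0,0,1]]'
python3 -m crank '[[0,-7.1,0,0,0,0,1],[0,-7.1,0,0,0,0,1],[0,-7.1,0,0,0,0,1],[0,-7.1,0,0,0,0,1],[0,-7.1,0,0,0,0,1],[0,-7.1,0,0,0,0,1],[0,-7.1,0,0,0,0,1],[0,-7.1,0,0,0,0,1],[0,-7.1,0,0,0,0,1],[0,-7.1,0,0,0,0,1]]'
python3 - <<'E'
from h import *
s=r.sense();print(s['eef_pos'],s['tcp_rot'],s['qpos'])
E
```

```text
clock: 2.7
eef_pos: [498.8, 55.3, 128.2]
tcp_rot: [-1.573, -0.018, 0.021]
contact_force: [0.9, -0.0, 1.3]
opening: 0.997
clock: 3.53
eef_pos: [500.3, 43.6, 142.3]
tcp_rot: [-1.601, -0.007, 1.271]
contact_force: [-0.6, 1.6, -0.2]
opening: 0.998
[500.3148022   43.61257963 142.31893475] [-1.60052705 -0.00726998  1.27053954] [ 0.08693289  0.27714377  2.00363058 -0.00608902  0.83055297 -1.17945974]
```

```bash

python3 -m crank '[[0,-7.1,0,0,0,0,1],[0,-7.1,0,0,0,0,1],[0,-7.1,0,0,0,0,1],[0,-7.1,0,0,0,0,1],[0,-7.1,0,0,0,0,1],[1,0,0,0.5,0.7,-0.8,1],[0.5,0,0,0.5,1,-0.8,1],[0,0,0,0,1,0,1],[0,0,0,0,0.5,0,1],[0,0,0,0,0,0,1]]'
python3 - <<'E'
from h import *
import cv2
s=r.sense();print(s['eef_pos'],s['tcp_rot']);f=cams.grab_frame('wrist');cv2.imwrite('pics/w2.png',f)
np.save('w2.npy',np.r_[s['eef_pos'],s['tcp_rot']])
E
```

```text
clock: 4.37
eef_pos: [516.0, 50.6, 118.4]
tcp_rot: [-1.581, 0.015, 1.885]
contact_force: [0.1, 0.2, -0.2]
opening: 1.001
[515.98323593  50.57658515 118.44624667] [-1.58129818  0.01544676  1.88527026]
```

View pics/w2.png

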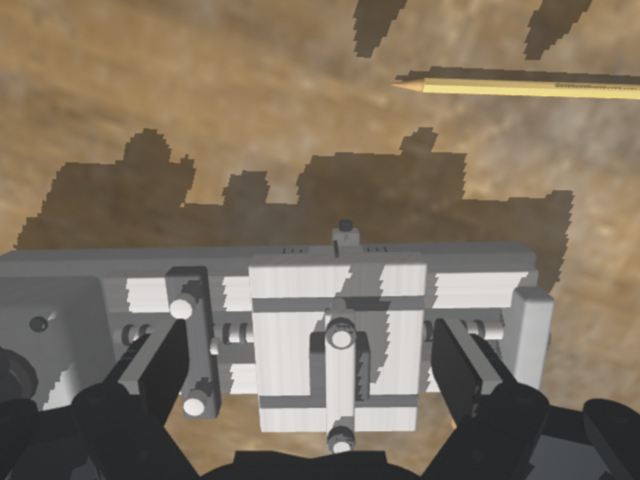

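```bash
python3 - <<'E'
import cv2
a=cv2.imread('pics/w2.png')[210:290,240:440];cv2.imwrite('pics/w2z.png',cv2.resize(a,(800,320),interpolation=2))
E
```

```text
(no output)
```

View pics/w2z.png

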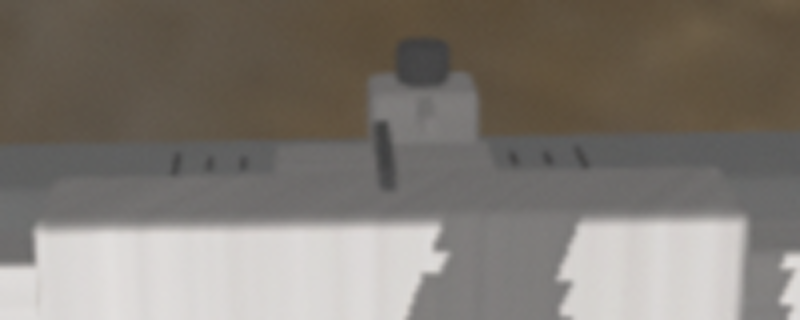

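```bash

python3 -m crank '[[0,0,0,0,-3,0,1],[0,0,0,0,-3.5,0,1],[0.6,-1,-0.8,-2.8,0,-1.6,1],[0,0,0,-2.8,0,-1.6,1],[0,0,0,-2.8,0,-1.6,1],[0,0,0,-2.8,0,-1.6,1],[0,0,0,-2.8,0,-1.6,1],[0,0,0,-2.7,0,-1.6,1],[0,0,0,0,0,0,1],[0,0,0,0,0,0,1]]'
python3 - <<'E'
from h import *
import cv2
s=r.sense();print(s['eef_pos'],s['tcp_rot']);f=cams.grab_frame('wrist');cv2.imwrite('pics/w3.png',f)
print(proj('wrist',[[660.7,-77.8,151],[660.7,-77.8,95],[616,-79.6,92]],s))
E
```

```text
clock: 5.25
eef_pos: [661.3, -82.6, 185.5]
tcp_rot: [-1.565, 0.0, 1.896]
contact_force: [0.3, 0.4, 1.0]
opening: 1.001
[661.30127347 -82.56396664 185.49655839] [-1.56453197e+00  5.11675464e-05  1.89564088e+00]
[[320.8179976  296.72443406]
 [318.2176008  254.77811184]
 [341.66198514 177.82068211]]
```

View pics/w3.png

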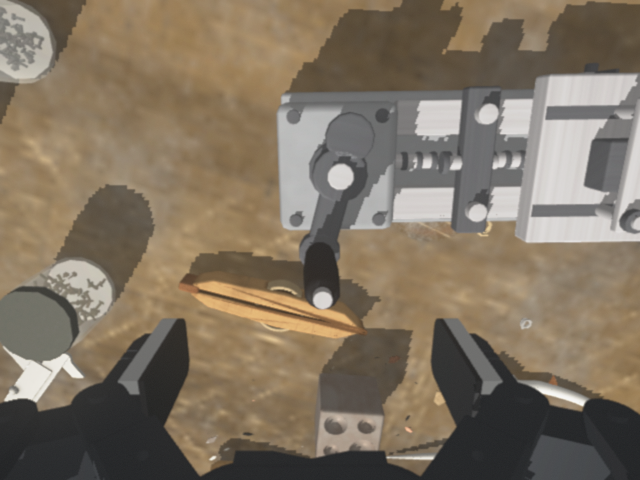

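```bash

python3 -m crank '[[0,0,0,0.47,1.7,-0.1,1],[0,0,0,0,1.7,0,1],[0,0,0,0,1.7,0,1],[0,0,0,0,1.5,0,1],[0,0,0,0,0,0,-1],[0,0,0,0,0,0,-1],[0,0,0,0,0,0,-1],[0,0,0,0,0,0,-1],[0,0,0,0,0,0,-1],[0,0,0,0,0,0,-1]]' 40
python3 - <<'E'
from h import *
s=r.sense();print(s['eef_pos'],s['tcp_rot'],s['contact_force'],s['opening'])
E
```

```text
clock: 6.13
eef_pos: [655.8, -72.4, 121.8]
tcp_rot: [-1.565, 0.0, 1.897]
contact_force: [-1.5, 0.0, -6.9]
opening: 0.183
[655.773733   -72.40462484 121.75686353] [-1.56532020e+00  1.62081878e-04  1.89684936e+00] [-1.47096329  0.03292358 -6.8509722 ] 0.18333278514506282
```

```bash
python3 - <<'E'
from h import *
import cv2
def back(sv,uv,z):
    s={'eef_pos':sv[:3],'tcp_rot':sv[3:]}
    f=lambda p:(proj('wrist',[p[0],p[1],z],s)-uv).ravel()
    p=least_squares(f,[550,30]).x
    d=p-[575.4,38.5];t=.3332
    return np.round([d[0]*np.cos(t)+d[1]*np.sin(t),-d[0]*np.sin(t)+d[1]*np.cos(t)],2)
w1=np.load('w1.npy');w2=np.load('w2.npy')
for l,sv,uv,z in [('tab back +x',w1,(431,20),54),('tab back -x',w1,(416,250),54),('tab fwd +x',w1,(221,20),54),('tab fwd -x',w1,(233,250),54),('screw',w1,(467,143),43),('bar+x',w1,(480,40),50),('bar-x',w1,(461,232),50),
 ('w2 tab back',w2,(249,266),54),('w2 tab fwd',w2,(426,264),54),('fingertip',w2,(240+388/4,210+188/4),43),('fingertop',w2,(240+381/4,210+124/4),43),('fin',w2,(240+425/4,210+115/4),43),('fin0',w2,(240+425/4,210+115/4),30)]: print(l,back(sv,uv,z))
a=cv2.imread('pics/w1.png')[100:190,400:500];cv2.imwrite('pics/w1z.png',cv2.resize(a,(600,540),interpolation=2))
E
```

```text
tab back +x [48.02 -0.  ]
tab back -x [-53.62  -2.02]
tab fwd +x [47.3  88.02]
tab fwd -x [-54.1   87.75]
screw [ -2.95 -25.16]
bar+x [ 41.14 -23.07]
bar-x [-45.45 -24.65]
w2 tab back [-53.71  -0.83]
w2 tab fwd [-53.46  87.91]
fingertip [-53.78  43.99]
fingertop [-62.66  43.08]
fin [-63.8   48.79]
fin0 [-59.59  49.7 ]
```

View pics/w1z.png

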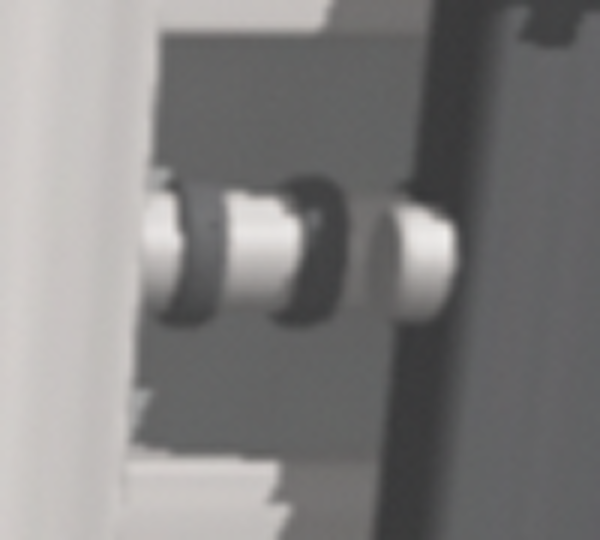

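```bash
cat > plan.py <<'E'
import sys
from h import *
def rows(a,d,n,yaw):
    for i in range(n):
        b=a+d/2+np.pi/2-yaw; L=90*np.sin(d/2)
        print(f"[0,0,0,{L*np.cos(b)/10:.2f},0,{L*np.sin(b)/10:.2f},-1]",end=',' if i<n-1 else '\n'); a+=d
if __name__=='__main__':
    cx,cy=float(sys.argv[1]),float(sys.argv[2])
    s=r.sense();p=s['eef_pos'];a=np.arctan2(p[1]-cy,p[0]-cx);print('a',a,'R',np.hypot(p[1]-cy,p[0]-cx),p,s['tcp_rot'])
    F=s['contact_force'];print('F',F,'tang',F[:2]@[-np.sin(a),np.cos(a)],'rad',F[:2]@[np.cos(a),np.sin(a)])
    for i in range(3,len(sys.argv),2): rows(a,float(sys.argv[i]),int(sys.argv[i+1]),s['tcp_rot'][2])
E
python3 plan.py 611.6 -81 0.2 10 .3 10
```

```text
a 0.19217972571965197 R 45.0022128514976 [655.773733   -72.40462484 121.75686353] [-1.56532020e+00  1.62081878e-04  1.89684936e+00]
F [-1.47096329  0.03292358 -6.8509722 ] tang 0.31326990416344946 rad -1.4375948423729477
[0,0,0,0.90,0,-0.03,-1],[0,0,0,0.89,0,0.15,-1],[0,0,0,0.84,0,0.32,-1],[0,0,0,0.76,0,0.48,-1],[0,0,0,0.65,0,0.62,-1],[0,0,0,0.51,0,0.74,-1],[0,0,0,0.35,0,0.83,-1],[0,0,0,0.18,0,0.88,-1],[0,0,0,0.00,0,0.90,-1],[0,0,0,-0.17,0,0.88,-1]
[0,0,0,1.34,0,0.02,-1],[0,0,0,1.28,0,0.42,-1],[0,0,0,1.10,0,0.78,-1],[0,0,0,0.82,0,1.07,-1],[0,0,0,0.47,0,1.26,-1],[0,0,0,0.07,0,1.34,-1],[0,0,0,-0.33,0,1.30,-1],[0,0,0,-0.70,0,1.15,-1],[0,0,0,-1.01,0,0.89,-1],[0,0,0,-1.23,0,0.56,-1]
```

```bash
python3 -m crank '[[0,0,0,0.90,0,-0.03,-1],[0,0,0,0.89,0,0.15,-1],[0,0,0,0.84,0,0.32,-1],[0,0,0,0.76,0,0.48,-1],[0,0,0,0.65,0,0.62,-1],[0,0,0,0.51,0,0.74,-1],[0,0,0,0.35,0,0.83,-1],[0,0,0,0.18,0,0.88,-1],[0,0,0,0.00,0,0.90,-1],[0,0,0,-0.17,0,0.88,-1]]'; python3 plan.py 611.6 -81 .25 10
```

```text
clock: 6.97
eef_pos: [584.0, -46.3, 121.6]
tcp_rot: [-1.571, 0.017, 1.902]
contact_force: [10.1, -8.6, -14.1]
opening: 0.184
a 2.2426130636329127 R 44.37383082364 [583.98133014 -46.26894851 121.61462514] [-1.57089299  0.01734885  1.90205576]
F [ 10.13063233  -8.61309491 -14.08790676] tang -2.568299511232204 rad -13.046798569690255
[0,0,0,-0.50,0,1.00,-1],[0,0,0,-0.74,0,0.85,-1],[0,0,0,-0.92,0,0.64,-1],[0,0,0,-1.05,0,0.39,-1],[0,0,0,-1.12,0,0.12,-1],[0,0,0,-1.11,0,-0.16,-1],[0,0,0,-1.04,0,-0.43,-1],[0,0,0,-0.90,0,-0.67,-1],[0,0,0,-0.70,0,-0.88,-1],[0,0,0,-0.46,0,-1.02,-1]
```

```bash
cat > plan.py <<'E'
import sys
from h import *
if __name__=='__main__':
    C=np.array([float(sys.argv[1]),float(sys.argv[2])])
    s=r.sense();p=s['eef_pos'][:2];yaw=s['tcp_rot'][2];a=np.arctan2(*(p-C)[::-1]);print('clk',s['clock'],'a',a,'R',np.hypot(*(p-C)),p)
    F=s['contact_force'];print('F',F,'tang',F[:2]@[-np.sin(a),np.cos(a)],'rad',F[:2]@[np.cos(a),np.sin(a)])
    for i in range(3,len(sys.argv),2):
        d=float(sys.argv[i]);n=int(sys.argv[i+1]);q=p.copy();b=a;o=[]
        for k in range(n):
            b+=d;t=C+45*np.array([np.cos(b),np.sin(b)]);v=t-q;q=t
            o.append(f"[0,0,0,{(v@[np.cos(yaw),np.sin(yaw)])/10:.2f},0,{(v@[-np.sin(yaw),np.cos(yaw)])/10:.2f},-1]")
        print(','.join(o))
E
python3 plan.py 612.3 -81.9 .25 10
```

```text
clk 6.9667 a 2.2423431788566717 R 45.51394173699857 [583.98133014 -46.26894851]
F [ 10.13063233  -8.61309491 -14.08790676] tang -2.571820549967468 rad -13.046104949609761
[0,0,0,-0.55,0,0.99,-1],[0,0,0,-0.74,0,0.85,-1],[0,0,0,-0.92,0,0.64,-1],[0,0,0,-1.05,0,0.39,-1],[0,0,0,-1.12,0,0.12,-1],[0,0,0,-1.11,0,-0.16,-1],[0,0,0,-1.04,0,-0.43,-1],[0,0,0,-0.90,0,-0.67,-1],[0,0,0,-0.70,0,-0.88,-1],[0,0,0,-0.46,0,-1.02,-1]
```

```bash
python3 -m crank '[[0,0,0,-0.55,0.1,0.99,-1],[0,0,0,-0.74,0,0.85,-1],[0,0,0,-0.92,0,0.64,-1],[0,0,0,-1.05,0,0.39,-1],[0,0,0,-1.12,0,0.12,-1],[0,0,0,-1.11,0,-0.16,-1],[0,0,0,-1.04,0,-0.43,-1],[0,0,0,-0.90,0,-0.67,-1],[0,0,0,-0.70,0,-0.88,-1],[0,0,0,-0.46,0,-1.02,-1]]' 25; python3 plan.py 612.3 -81.9 .25 10;  python3 - <<'E'
from h import *
import cv2
cv2.imwrite('pics/s4.png',cams.grab_frame('side')[150:390,200:520])
E
```

```text
clock: 7.8
eef_pos: [605.9, -126.7, 121.7]
tcp_rot: [-1.563, 0.008, 1.903]
contact_force: [-4.3, -0.0, -0.2]
opening: 0.185
clk 7.8 a -1.7133474762358325 R 45.28253054124823 [ 605.86676311 -126.72321982]
F [-4.28672241 -0.01839389 -0.16434975] tang -4.240628038094397 rad 0.6272170272345237
[0,0,0,-0.36,0,-1.07,-1],[0,0,0,-0.11,0,-1.12,-1],[0,0,0,0.17,0,-1.11,-1],[0,0,0,0.44,0,-1.03,-1],[0,0,0,0.68,0,-0.89,-1],[0,0,0,0.88,0,-0.70,-1],[0,0,0,1.02,0,-0.46,-1],[0,0,0,1.11,0,-0.19,-1],[0,0,0,1.12,0,0.09,-1],[0,0,0,1.06,0,0.36,-1]
```

View pics/s4.png

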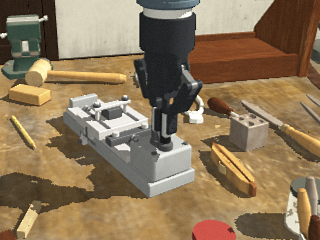

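```bash
python3 plan.py 612.3 -81.9 .16 10; python3 - <<'E'
from h import *
import cv2
f=cams.grab_frame('scene');cv2.imwrite('pics/sc5.png',cv2.resize(f[230:330,250:400],(750,500),interpolation=2))
E
```

```text
clk 7.85 a -1.6596239204993712 R 45.07531960852911 [ 608.30133115 -126.79760668]
F [ 0.16994856 -5.6641511  -3.30311558] tang 0.6717500524512021 rad 5.6267434735627395
[0,0,0,-0.23,0,-0.68,-1],[0,0,0,-0.13,0,-0.71,-1],[0,0,0,-0.01,0,-0.72,-1],[0,0,0,0.10,0,-0.71,-1],[0,0,0,0.21,0,-0.69,-1],[0,0,0,0.32,0,-0.64,-1],[0,0,0,0.42,0,-0.59,-1],[0,0,0,0.51,0,-0.51,-1],[0,0,0,0.58,0,-0.42,-1],[0,0,0,0.64,0,-0.33,-1]
```

View pics/sc5.png

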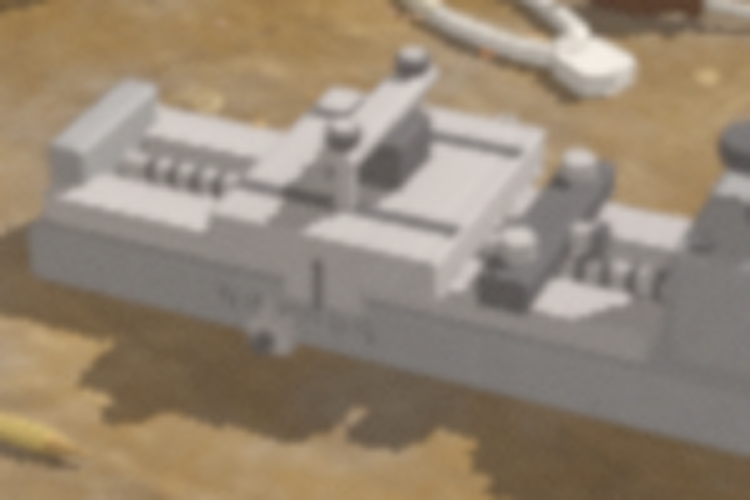

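```bash
python3 -m crank '[[0,0,0,-0.23,0,-0.68,-1],[0,0,0,-0.13,0,-0.71,-1],[0,0,0,-0.01,0,-0.72,-1],[0,0,0,0.10,0,-0.71,-1],[0,0,0,0.21,0,-0.69,-1],[0,0,0,0.32,0,-0.64,-1],[0,0,0,0.42,0,-0.59,-1],[0,0,0,0.51,0,-0.51,-1],[0,0,0,0.58,0,-0.42,-1],[0,0,0,0.64,0,-0.33,-1]]'; python3 plan.py 612.3 -81.9 .06 10; python3 - <<'E'
from h import *
import cv2
f=cams.grab_frame('scene');cv2.imwrite('pics/sc6.png',cv2.resize(f[230:330,250:400],(750,500),interpolation=2))
E
```

```text
clock: 8.73
eef_pos: [657.4, -82.6, 121.3]
tcp_rot: [-1.556, 0.008, 1.903]
contact_force: [-8.8, -3.7, 4.2]
opening: 0.185
clk 8.7333 a -0.015272795015870264 R 45.09808100825083 [657.39282136 -82.58874697]
F [-8.8392018  -3.67370039  4.19673092] tang -3.8082660094105103 rad -8.78206542437411
[0,0,0,0.26,0,-0.08,-1],[0,0,0,0.26,0,-0.07,-1],[0,0,0,0.26,0,-0.05,-1],[0,0,0,0.27,0,-0.04,-1],[0,0,0,0.27,0,-0.02,-1],[0,0,0,0.27,0,-0.00,-1],[0,0,0,0.27,0,0.01,-1],[0,0,0,0.27,0,0.03,-1],[0,0,0,0.27,0,0.04,-1],[0,0,0,0.26,0,0.06,-1]
```

View pics/sc6.png

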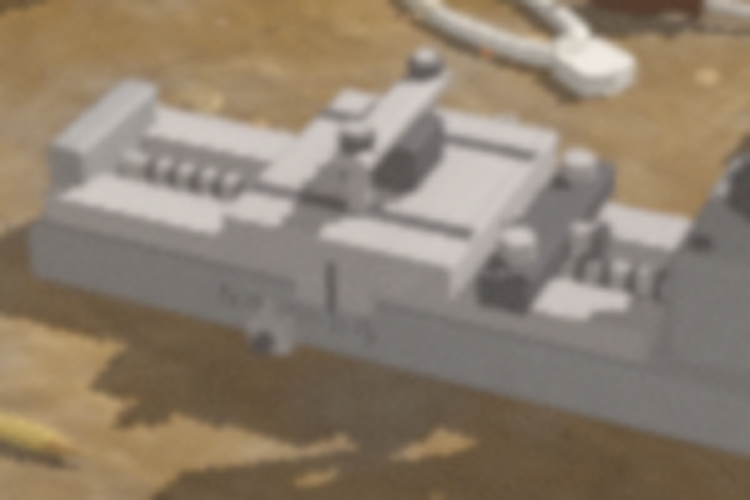

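```bash
python3 -m crank '[[0,0,0,0.22,0,-0.03,-1],[0,0,0,0.22,0,-0.05,-1],[0,0,0,0.22,0,-0.04,-1],[0,0,0,0.22,0,-0.03,-1],[0,0,0,0.22,0,-0.02,-1],[0,0,0,0.22,0,-0.01,-1],[0,0,0,0.22,0,0,-1],[0,0,0,0.22,0,0.01,-1],[0,0,0,0.22,0,0.03,-1],[0,0,0,0.22,0,0.04,-1]]'; python3 plan.py 612.3 -81.9 .04 10
```

```text
clock: 9.62
eef_pos: [651.7, -60.3, 121.4]
tcp_rot: [-1.549, 0.018, 1.911]
contact_force: [-3.8, -5.8, -0.6]
opening: 0.186
clk 9.6167 a 0.5005536399436635 R 44.9453935039406 [651.73135772 -60.33019643]
F [-3.83397742 -5.77019766 -0.57666088] tang -3.22232328695824 rad -6.132796794417394
[0,0,0,0.18,0,0.03,-1],[0,0,0,0.18,0,0.04,-1],[0,0,0,0.17,0,0.05,-1],[0,0,0,0.17,0,0.05,-1],[0,0,0,0.17,0,0.06,-1],[0,0,0,0.17,0,0.07,-1],[0,0,0,0.16,0,0.07,-1],[0,0,0,0.16,0,0.08,-1],[0,0,0,0.16,0,0.09,-1],[0,0,0,0.15,0,0.09,-1]
```

```bash
python3 -m crank '[[0,0,0,0.08,0,0.02,-1],[0,0,0,0.08,0,0.02,-1],[0,0,0,0.08,0,0.02,-1],[0,0,0,0.08,0,0.02,-1],[0,0,0,0.08,0,0.02,-1],[0,0,0,0.08,0,0.02,-1],[0,0,0,0.08,0,0.03,-1],[0,0,0,0.08,0,0.03,-1],[0,0,0,0.08,0,0.03,-1],[0,0,0,0.08,0,0.03,-1]]'; python3 plan.py 612.3 -81.9 .04 4
```

```text
clock: 10.45
eef_pos: [649.6, -56.7, 121.3]
tcp_rot: [-1.547, 0.032, 1.916]
contact_force: [-3.4, -5.9, 1.1]
opening: 0.188
clk 10.45 a 0.5945212654927825 R 45.016640187774065 [649.59253826 -56.68562941]
F [-3.39473312 -5.88185512  1.11297903] tang -2.971195710467957 rad -6.106752716911159
[0,0,0,0.17,0,0.05,-1],[0,0,0,0.17,0,0.05,-1],[0,0,0,0.17,0,0.06,-1],[0,0,0,0.17,0,0.07,-1]
```

```bash
python3 -m crank '[[-0.3,0,-0.4,0.12,0,0.04,-1],[-0.3,0,-0.4,0.12,0,0.04,-1],[-0.3,0,-0.4,0.12,0,0.04,-1],[-0.3,0,-0.4,0.12,0,0.04,-1],[0,0,0,0.12,0,0.05,-1],[0,0,0,0.12,0,0.05,-1],[0,0,0,0.12,0,0.05,-1],[0,0,0,0.12,0,0.05,-1],[0,0,0,0.12,0,0.05,-1],[0,0,0,0.12,0,0.05,-1]]'; python3 plan.py 612.3 -81.9 .04 4
```

```text
clock: 11.28
eef_pos: [646.3, -52.8, 121.5]
tcp_rot: [-1.57, 0.022, 1.922]
contact_force: [-1.5, -7.6, -1.2]
opening: 0.19
clk 11.2833 a 0.7073385819177999 R 44.7517444626008 [646.31553202 -52.8197281 ]
F [-1.46958497 -7.59198842 -1.21221997] tang -4.8156691353323255 rad -6.05039658856874
[0,0,0,0.18,0,0.04,-1],[0,0,0,0.16,0,0.07,-1],[0,0,0,0.16,0,0.08,-1],[0,0,0,0.16,0,0.09,-1]
```

```bash
python3 -m crank '[[0,0,-0.3,0.12,0,0.05,-1],[0,0,-0.3,0.12,0,0.06,-1],[0,0,-0.3,0.12,0,0.06,-1],[0,0,-0.3,0.12,0,0.06,-1],[0,0,0,0.12,0,0.06,-1],[0,0,0,0.12,0,0.06,-1],[0,0,0,0.12,0,0.06,-1],[0,0,0,0.12,0,0.07,-1],[0,0,0,0.12,0,0.07,-1],[0,0,0,0.12,0,0.07,-1]]'; python3 plan.py 612.3 -81.9 .04 4
```

```text
clock: 12.12
eef_pos: [645.0, -51.5, 121.5]
tcp_rot: [-1.576, 0.025, 1.93]
contact_force: [-0.3, -7.7, -1.2]
opening: 0.189
clk 12.1167 a 0.7487524054558049 R 44.682049399498574 [645.03133074 -51.483795  ]
F [-0.34763646 -7.7131365  -1.23683903] tang -5.413526086012457 rad -5.505184925173476
[0,0,0,0.18,0,0.04,-1],[0,0,0,0.16,0,0.08,-1],[0,0,0,0.16,0,0.08,-1],[0,0,0,0.16,0,0.09,-1]
```

```bash
python3 - <<'E'
from h import *
import cv2
f=cams.grab_frame('scene')[230:330,300:400];g=cams.grab_frame('side')[250:330,255:355]
cv2.imwrite('pics/c7.png',np.hstack([cv2.resize(f,(400,400),interpolation=2),cv2.resize(g,(400,320),interpolation=2)[:].repeat(1,0) if 0 else cv2.copyMakeBorder(cv2.resize(g,(400,320),interpolation=2),0,80,0,0,0)]))
E
python3 plan.py 612.3 -81.9 .04 4
```

```text
clk 12.2167 a 0.7503272015330172 R 44.684506965475165 [644.98518848 -51.43061181]
F [-0.59423613 -7.82514402 -1.60850267] tang -5.318628581586816 rad -5.770458003453945
[0,0,0,0.18,0,0.04,-1],[0,0,0,0.16,0,0.08,-1],[0,0,0,0.16,0,0.08,-1],[0,0,0,0.16,0,0.09,-1]
```

View pics/c7.png

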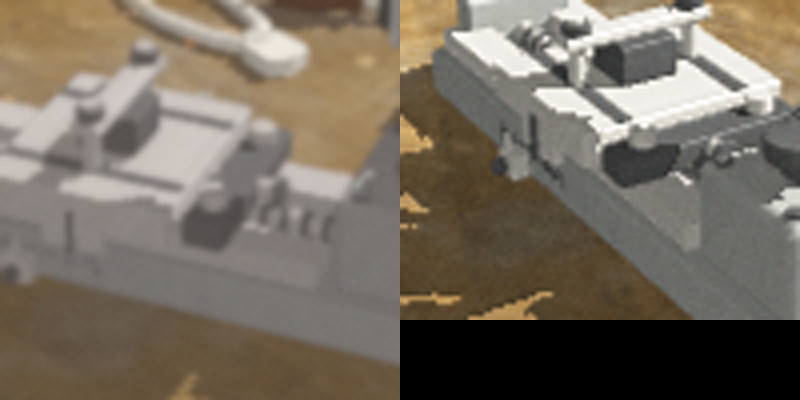

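```bash
python3 -m crank '[[0,0,0,0.14,0,0.06,-1],[0,0,0,0.14,0,0.06,-1],[0,0,0,0.14,0,0.06,-1],[0,0,0,0.14,0,0.06,-1],[0,0,0,0.15,0,0.07,-1],[0,0,0,0.15,0,0.07,-1],[0,0,0,0.15,0,0.07,-1],[0,0,0,0.16,0,0.07,-1],[0,0,0,0.16,0,0.07,-1],[0,0,0,0.16,0,0.07,-1]]'; python3 plan.py 612.3 -81.9 .04 4
```

```text
clock: 13.05
eef_pos: [642.5, -48.6, 121.4]
tcp_rot: [-1.581, 0.049, 1.935]
contact_force: [1.0, -10.3, -0.9]
opening: 0.187
clk 13.05 a 0.8329675138187201 R 44.9524671995015 [642.53875915 -48.63828399]
F [  1.03781228 -10.25419568  -0.89743819] tang -7.665732098205828 rad -6.889276790761629
[0,0,0,0.16,0,0.08,-1],[0,0,0,0.16,0,0.09,-1],[0,0,0,0.15,0,0.10,-1],[0,0,0,0.15,0,0.10,-1]
```

```bash
python3 plan.py 612.0 -82.2 -.25 10
```

```text
clk 13.05 a 0.832522912212024 R 45.376255821989744 [642.53875915 -48.63828399]
F [  1.03781228 -10.25419568  -0.89743819] tang -7.668794323990189 rad -6.88586791316286
[0,0,0,-1.07,0,-0.34,-1],[0,0,0,-1.12,0,-0.10,-1],[0,0,0,-1.11,0,0.18,-1],[0,0,0,-1.03,0,0.44,-1],[0,0,0,-0.89,0,0.69,-1],[0,0,0,-0.69,0,0.88,-1],[0,0,0,-0.45,0,1.03,-1],[0,0,0,-0.18,0,1.11,-1],[0,0,0,0.10,0,1.12,-1],[0,0,0,0.37,0,1.06,-1]
```

```bash
python3 -m crank '[[0.2,0,-0.6,-1.07,0,-0.34,-1],[0.2,0,-0.6,-1.12,0,-0.10,-1],[0.2,0,-0.6,-1.11,0,0.18,-1],[0,0.5,-0.3,-1.03,0,0.44,-1],[0,0.5,0,-0.89,0,0.69,-1],[0,0.5,0,-0.69,0,0.88,-1],[0,0,0,-0.45,0,1.03,-1],[0,0,0,-0.18,0,1.11,-1],[0,0,0,0.10,0,1.12,-1],[0,0,0,0.37,0,1.06,-1]]'; python3 plan.py 612.0 -82.2 -.28 10;python3 -c "
from h import *
print(r.sense()['tcp_rot'])"
```

```text
clock: 13.88
eef_pos: [613.4, -127.2, 121.8]
tcp_rot: [-1.579, 0.001, 1.906]
contact_force: [4.6, -1.7, -7.7]
opening: 0.186
clk 13.8833 a -1.539970394450433 R 45.02283907264099 [ 613.3876512  -127.20144956]
F [ 4.62553431 -1.71443461 -7.74059872] tang 4.570496125311109 rad 1.8561839433635723
[0,0,0,0.54,0,1.13,-1],[0,0,0,0.83,0,0.94,-1],[0,0,0,1.06,0,0.67,-1],[0,0,0,1.20,0,0.36,-1],[0,0,0,1.26,0,0.01,-1],[0,0,0,1.21,0,-0.34,-1],[0,0,0,1.07,0,-0.66,-1],[0,0,0,0.84,0,-0.93,-1],[0,0,0,0.55,0,-1.13,-1],[0,0,0,0.22,0,-1.24,-1]
[-1.57890212e+00  1.43515286e-03  1.90568702e+00]
```

```bash
python3 -m crank '[[0,0,0,0.54,0.1,1.13,-1],[0,0,0,0.83,0,0.94,-1],[0,0,0,1.06,0,0.67,-1],[0,0,0,1.20,0,0.36,-1],[0,0,0,1.26,0,0.01,-1],[0,0,0,1.21,0,-0.34,-1],[0,0,0,1.07,0,-0.66,-1],[0,0,0,0.84,0,-0.93,-1],[0,0,0,0.55,0,-1.13,-1],[0,0,0,0.22,0,-1.24,-1]]'; python3 plan.py 612.0 -82.2 -.25 10;python3 -c "
from h import *
print(r.sense()['tcp_rot'])"
```

```text
clock: 14.72
eef_pos: [594.5, -40.1, 121.5]
tcp_rot: [-1.581, 0.011, 1.904]
contact_force: [2.3, -15.7, -8.6]
opening: 0.187
clk 14.7167 a 1.96430223467631 R 45.57108371489131 [594.5267378  -40.11189267]
F [  2.28930908 -15.74094069  -8.62953118] tang 3.9211904331439884 rad -15.415654881894447
[0,0,0,-0.13,0,-1.12,-1],[0,0,0,-0.35,0,-1.07,-1],[0,0,0,-0.60,0,-0.95,-1],[0,0,0,-0.82,0,-0.77,-1],[0,0,0,-0.98,0,-0.54,-1],[0,0,0,-1.09,0,-0.28,-1],[0,0,0,-1.12,0,-0.01,-1],[0,0,0,-1.09,0,0.27,-1],[0,0,0,-0.99,0,0.53,-1],[0,0,0,-0.83,0,0.76,-1]
[-1.58146291  0.01074303  1.90386403]
```

```bash
python3 -m crank '[[0,0,0,-0.13,0.1,-1.12,-1],[0,0,0,-0.35,0,-1.07,-1],[0,0,0,-0.60,0,-0.95,-1],[0,0,0,-0.82,0,-0.77,-1],[0,0,0,-0.98,0,-0.54,-1],[0,0,0,-1.09,0,-0.28,-1],[0,0,0,-1.12,0,-0.01,-1],[0,0,0,-1.09,0,0.27,-1],[0,0,0,-0.99,0,0.53,-1],[0,0,0,-0.83,0,0.76,-1]]'; python3 plan.py 612.0 -82.2 -.25 1;python3 - <<'E'
from h import *
import cv2
f=cams.grab_frame('scene');cv2.imwrite('pics/sc8.png',cv2.resize(f[230:330,250:400],(750,500),interpolation=2))
E
python3 plan.py 612.0 -82.2 -.25 1
```

```text
clock: 15.55
eef_pos: [654.3, -97.1, 121.8]
tcp_rot: [-1.56, 0.006, 1.915]
contact_force: [3.6, 3.4, -6.9]
opening: 0.183
clk 15.55 a -0.33958518983995944 R 44.87279886414977 [654.31024427 -97.14694978]
F [ 3.63042708  3.39752943 -6.92379821] tang 4.4127871741170575 rad 2.2914005258350465
[0,0,0,-0.78,0,0.80,-1]
clk 15.6 a -0.3843039356981975 R 44.87572733088389 [653.60247479 -99.0245355 ]
F [ 3.61268046  0.70072251 -4.59311657] tang 2.0040557918171498 rad 3.0864595440512006
[0,0,0,-0.75,0,0.84,-1]
```

View pics/sc8.png

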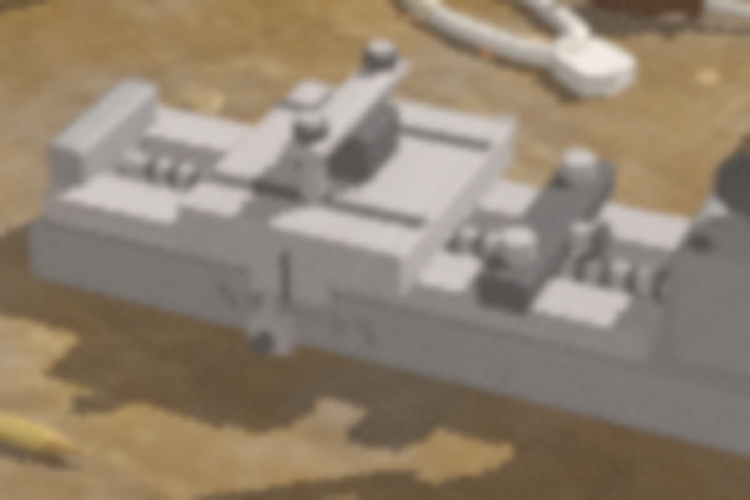

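```bash
python3 -m crank '[[0,0,0,0,0,0,1],[0,0,0,0,0,0,1],[0,0,0,0,0,0,1],[0,0,0,0,0,0,1],[0,0,0,0,0,0,1],[0,0,0,0,-1.5,0,1],[0,0,0,0,-2.5,0,1],[0,0,0,0,-2.5,0,1],[0,0,0,1.5,-0.5,0.7,1],[0,0,0,3,0,1.4,1]]'
python3 -m crank '[[0,0,0,3,0,1.4,1],[0,0,0,3,0,1.4,1],[0,0,0,3,0,1.4,1],[0,0,0,3,0,1.4,1],[0,0,0,3,1,1.3,1],[0,0,0,1,2,0.4,1],[0,0,0,0,2,0,1],[0,0,0,0,2,0,1],[0,0,0,0,1,0,1],[0,0,0,0,0,0,1]]'
python3 -c "
from h import *
s=r.sense();print(s['eef_pos'],s['tcp_rot'],s['qpos'])"
```

```text
clock: 16.43
eef_pos: [622.7, -63.8, 195.2]
tcp_rot: [-1.562, 0.011, 1.914]
contact_force: [-0.6, 1.3, 0.2]
opening: 1.002
clock: 17.27
eef_pos: [492.4, 71.0, 116.7]
tcp_rot: [-1.572, 0.014, 1.918]
contact_force: [0.0, 1.0, -0.1]
opening: 1.004
[492.35771844  70.99473883 116.66121702] [-1.57219149  0.0137784   1.91772927] [ 0.14901588  0.32239811  2.01333247 -0.01841685  0.8018694  -1.7559428 ]
```

Down 25 mm and slightly back, then look.

```bash
python3 -m crank '[[0,0.3,-0.4,-0.4,1,0,1],[0,0.3,-0.4,-0.4,1,0,1],[0,0,0,0,0.7,0,1],[0,0,0,0,0,0,1],[0,0,0,0,0,0,1],[0,0,0,0,0,0,1],[0,0,0,0,0,0,1],[0,0,0,0,0,0,1],[0,0,0,0,0,0,1],[0,0,0,0,0,0,1]]'
python3 - <<'E'
from h import *
import cv2
s=r.sense();print(s['eef_pos'],s['tcp_rot']);f=cams.grab_frame('wrist');cv2.imwrite('pics/w9.png',f)
np.save('w9.npy',np.r_[s['eef_pos'],s['tcp_rot']])
cv2.imwrite('pics/w9z.png',cv2.resize(f[240:360,220:380],(800,600),interpolation=2))
E
```

```text
clock: 18.1
eef_pos: [499.0, 61.5, 90.3]
tcp_rot: [-1.577, -0.001, 1.904]
contact_force: [0.4, -0.4, -0.3]
opening: 0.999
[498.97799622  61.52097811  90.27970956] [-1.57701894e+00 -5.01829649e-04  1.90381958e+00]
```

View pics/w9.png

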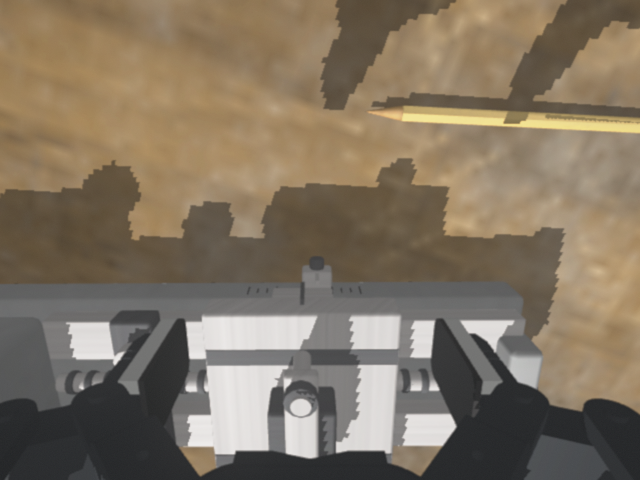

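View pics/w9z.png

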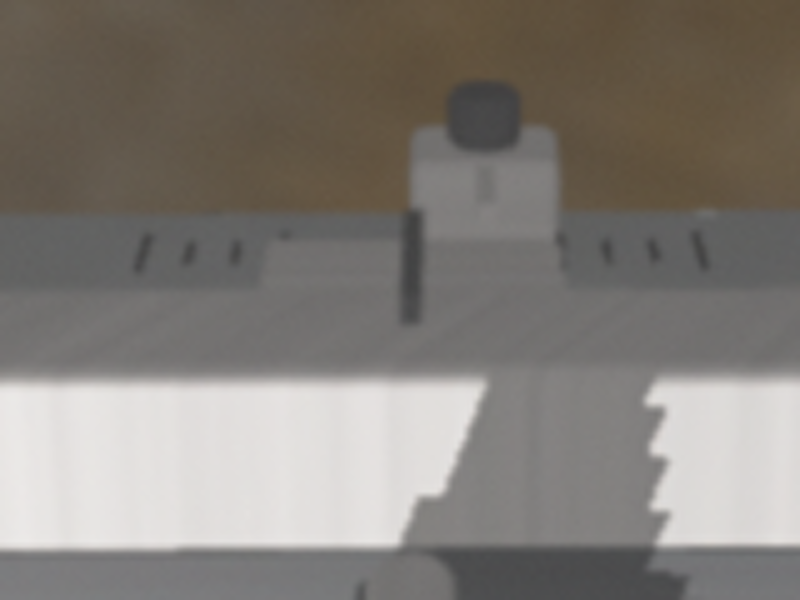

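```bash
python3 -m crank '[[0.3,0,0,0,-3.2,0,1],[0,0,0,0,-3.2,0,1],[0,0,0,-1,-2.5,-0.5,1],[0,0,0,-3,-0.8,-1.5,1],[0,0,0,-3,0,-1.5,1],[0,0,0,-3,0,-1.5,1],[0,0,0,-3,0,-1.5,1],[0,0,0,-3,0,-1.4,1],[0,0,0,-3,0,-1.4,1],[0,0,0,0,0,0,1]]'
python3 -m crank '[[0,0,0,-0.5,0,-0.3,1],[0,0,0,0,0,0,1],[0,0,0,0,0,0,1],[0,0,0,0,0,0,1],[0,0,0,0,0,0,1],[0,0,0,0,0,0,1],[0,0,0,0,0,0,1],[0,0,0,0,0,0,1],[0,0,0,0,0,0,1],[0,0,0,0,0,0,1]]'
python3 - <<'E'
from h import *
import cv2
s=r.sense();print(s['eef_pos'],s['tcp_rot']);f=cams.grab_frame('wrist');cv2.imwrite('pics/w10.png',f)
print(proj('wrist',[[657.7,-96.5,151],[657.7,-96.5,95],[616,-79.6,92]],s))
yaw=s['tcp_rot'][2];v=np.array([657.7,-96.5])-s['eef_pos'][:2];print(v@[np.cos(yaw),np.sin(yaw)],v@[-np.sin(yaw),np.cos(yaw)])
E
```

```text
clock: 18.98
eef_pos: [653.8, -92.7, 193.8]
tcp_rot: [-1.573, 0.002, 1.91]
contact_force: [-1.4, -0.3, -0.4]
opening: 1.003
clock: 19.82
eef_pos: [655.9, -93.6, 193.6]
tcp_rot: [-1.571, 0.0, 1.912]
contact_force: [0.5, -0.3, -0.2]
opening: 1.001
[655.87907146 -93.57974334 193.55438728] [-1.57084510e+00  6.75598906e-05  1.91188895e+00]
[[302.63688819 288.28634748]
 [304.08660827 248.89824788]
 [356.72621576 190.59483212]]
-3.3611513732538003 -0.7391489551960242
```

View pics/w10.png

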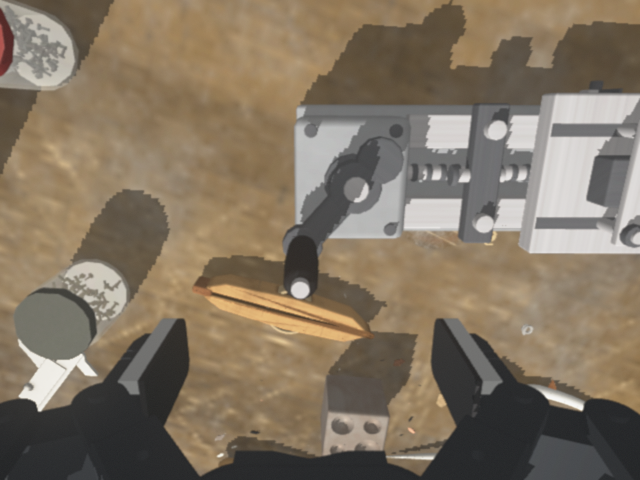

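```bash
python3 -m crank '[[0,0,0,-0.48,1.5,-0.1,1],[0,0,0,0,1.8,0,1],[0,0,0,0,1.8,0,1],[0,0,0,0,1.5,0,1],[0,0,0,0,0.5,0,1],[0,0,0,0,0,0,1],[0,0,0,0,0,0,1],[0,0,0,0,0,0,1],[0,0,0,0,0,0,1],[0,0,0,0,0,0,1]]'
python3 - <<'E'
from h import *
s=r.sense();print(s['eef_pos'],s['tcp_rot'])
yaw=s['tcp_rot'][2];v=np.array([658,-97.8])-s['eef_pos'][:2];print(v@[np.cos(yaw),np.sin(yaw)],v@[-np.sin(yaw),np.cos(yaw)])
E
```

```text
clock: 20.7
eef_pos: [660.2, -99.9, 117.8]
tcp_rot: [-1.573, 0.002, 1.911]
contact_force: [1.3, 0.4, 0.1]
opening: 1.004
[660.22469264 -99.86705575 117.78696792] [-1.57322589e+00  1.68522132e-03  1.91143070e+00]
2.691525398829141 1.406295795343802
```

```bash
python3 -m crank '[[0,0,0,0.25,-0.2,0.14,1],[0,0,0,0,0,0,1],[0,0,0,0,0,0,-1],[0,0,0,0,0,0,-1],[0,0,0,0,0,0,-1],[0,0,0,0,0,0,-1],[0,0,0,0,0,0,-1],[0,0,0,0,0,0,-1],[0,0,0,0,0,0,-1],[0,0,0,0,0,0,-1]]' 25
python3 plan.py 616 -79.6 -.2 10
python3 -c "
from h import *
s=r.sense();print(s['eef_pos'],s['opening'],s['tcp_rot'])"
```

```text
clock: 21.53
eef_pos: [659.1, -97.6, 123.1]
tcp_rot: [-1.577, 0.003, 1.912]
contact_force: [-0.1, 0.7, 1.6]
opening: 0.19
clk 21.5333 a -0.3966484931394279 R 46.699317950201355 [659.07362759 -97.64131102]
F [-0.1080964   0.6899113   1.60614489] tang 0.5945864485935056 rad -0.36623679258251496
[0,0,0,-0.49,0,0.79,-1],[0,0,0,-0.46,0,0.77,-1],[0,0,0,-0.29,0,0.85,-1],[0,0,0,-0.12,0,0.89,-1],[0,0,0,0.06,0,0.90,-1],[0,0,0,0.24,0,0.87,-1],[0,0,0,0.40,0,0.80,-1],[0,0,0,0.56,0,0.71,-1],[0,0,0,0.68,0,0.58,-1],[0,0,0,0.79,0,0.43,-1]
[659.07362759 -97.64131102 123.09418756] 0.18953615497899912 [-1.57682315  0.00333579  1.91160822]
```

```bash
python3 plan.py 617.6 -80.1 -.19 10
```

```text
clk 21.5333 a -0.4001338212820799 R 45.030649314757156 [659.07362759 -97.64131102]
F [-0.1080964   0.6899113   1.60614489] tang 0.5933063844083027 rad -0.36830689283872065
[0,0,0,-0.57,0,0.64,-1],[0,0,0,-0.44,0,0.73,-1],[0,0,0,-0.30,0,0.80,-1],[0,0,0,-0.14,0,0.84,-1],[0,0,0,0.02,0,0.85,-1],[0,0,0,0.18,0,0.83,-1],[0,0,0,0.34,0,0.78,-1],[0,0,0,0.48,0,0.71,-1],[0,0,0,0.60,0,0.60,-1],[0,0,0,0.71,0,0.48,-1]
```

```bash
python3 -m crank '[[0,0,0,-0.57,0.1,0.64,-1],[0,0,0,-0.44,0,0.73,-1],[0,0,0,-0.30,0,0.80,-1],[0,0,0,-0.14,0,0.84,-1],[0,0,0,0.02,0,0.85,-1],[0,0,0,0.18,0,0.83,-1],[0,0,0,0.34,0,0.78,-1],[0,0,0,0.48,0,0.71,-1],[0,0,0,0.60,0,0.60,-1],[0,0,0,0.71,0,0.48,-1]]'
python3 plan.py 617.6 -80.1 -.05 4; python3 -c "
from h import *
import cv2
f=cams.grab_frame('scene');cv2.imwrite('pics/sc11.png',cv2.resize(f[230:330,250:400],(750,500),interpolation=2))
s=r.sense();print(s['tcp_rot'])"; python3 plan.py 617.6 -80.1 -.05 4
```

```text
clock: 22.37
eef_pos: [587.5, -114.6, 123.1]
tcp_rot: [-1.59, 0.006, 1.91]
contact_force: [8.7, 3.9, -3.9]
opening: 0.193
clk 22.3667 a -2.2888034818662004 R 45.79197856967675 [ 587.47413816 -114.58677645]
F [ 8.69029432  3.88655127 -3.92548455] tang 3.9879152709907486 rad -8.64424825439427
[0,0,0,0.24,0,0.04,-1],[0,0,0,0.20,0,0.10,-1],[0,0,0,0.21,0,0.09,-1],[0,0,0,0.21,0,0.07,-1]
[-1.58974296  0.00502354  1.90962446]
clk 22.4167 a -2.3261494106984575 R 45.81357166507829 [ 586.19269988 -113.4536332 ]
F [5.24556088 4.32511549 0.99384045] tang 0.8538586249865165 rad -6.744883870996738
[0,0,0,0.24,0,0.03,-1],[0,0,0,0.21,0,0.09,-1],[0,0,0,0.21,0,0.08,-1],[0,0,0,0.21,0,0.07,-1]
```

View pics/sc11.png

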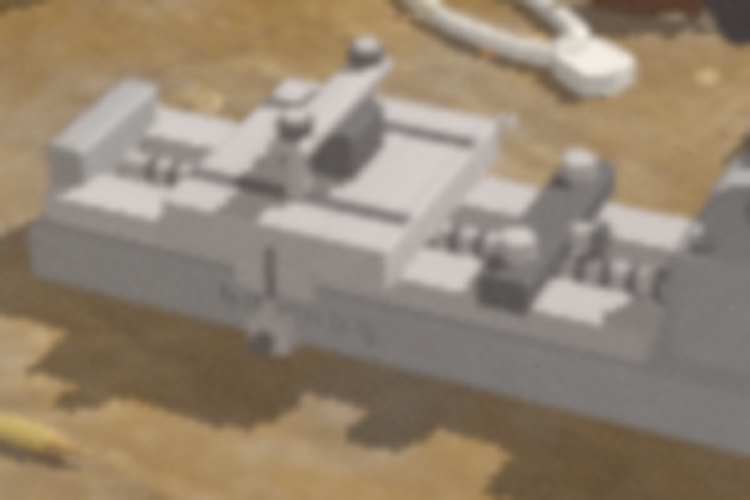

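```bash
python3 -m crank '[[0,0,0,0,0,0,1],[0,0,0,0,0,0,1],[0,0,0,0,0,0,1],[0,0,0,0,0,0,1],[0,0,0,0,0,0,1],[0.5,0,0,0,-1.5,0,1],[0.5,0,0,0,-2.5,0,1],[0,0,0,0,-2.5,0,1],[0,0,0,2.8,0,0.35,1],[0,0,0,2.8,0,0.35,1]]'
python3 -m crank '[[0,0,0,2.8,0,0.35,1],[0,0,0,2.8,0,0.35,1],[0,0,0,2.8,0.5,0.35,1],[0,0,0,2.8,2,0.35,1],[0,0,0,2.0,2.5,0.35,1],[0,0,0,0,2.5,0,1],[0,0,0,0,1.5,0,1],[0,0,0,0,0,0,1],[0,0,0,0,0,0,1],[0,0,0,0,0,0,1]]'
python3 -c "
from h import *
s=r.sense();print(s['eef_pos'],s['tcp_rot'])
yaw=s['tcp_rot'][2];v=np.array([496.5,68.5])-s['eef_pos'][:2];print(v@[np.cos(yaw),np.sin(yaw)],v@[-np.sin(yaw),np.cos(yaw)])"
```

```text
clock: 23.25
eef_pos: [554.9, -66.1, 187.7]
tcp_rot: [-1.561, 0.004, 1.906]
contact_force: [-0.5, -0.5, -1.0]
opening: 1.001
clock: 24.08
eef_pos: [490.5, 59.0, 97.2]
tcp_rot: [-1.564, 0.006, 1.908]
contact_force: [0.1, 0.2, -0.4]
opening: 0.999
[490.53675009  59.04834397  97.23453072] [-1.5641157   0.0059461   1.90784117]
6.947823882256948 -8.753393310104087
```

```bash
python3 -m crank '[[-0.3,0,-0.3,0.6,0.6,-0.3,1],[0,0,0,0,0,0,1],[0,0,0,0,0,0,1],[0,0,0,0,0,0,1],[0,0,0,0,0,0,1],[0,0,0,0,0,0,1],[0,0,0,0,0,0,1],[0,0,0,0,0,0,1],[0,0,0,0,0,0,1],[0,0,0,0,0,0,1]]'
python3 - <<'E'
from h import *
import cv2
s=r.sense();print(s['eef_pos'],s['tcp_rot']);f=cams.grab_frame('wrist');cv2.imwrite('pics/w12.png',f)
np.save('w12.npy',np.r_[s['eef_pos'],s['tcp_rot']])
cv2.imwrite('pics/w12z.png',cv2.resize(f[250:350,240:380],(784,560),interpolation=2))
E
```

```text
clock: 24.92
eef_pos: [495.2, 65.4, 94.9]
tcp_rot: [-1.577, 0.002, 1.905]
contact_force: [-0.3, -0.3, 0.6]
opening: 0.999
[495.21492538  65.36020789  94.91308594] [-1.57731471e+00  1.87227295e-03  1.90536218e+00]
```

View pics/w12z.png

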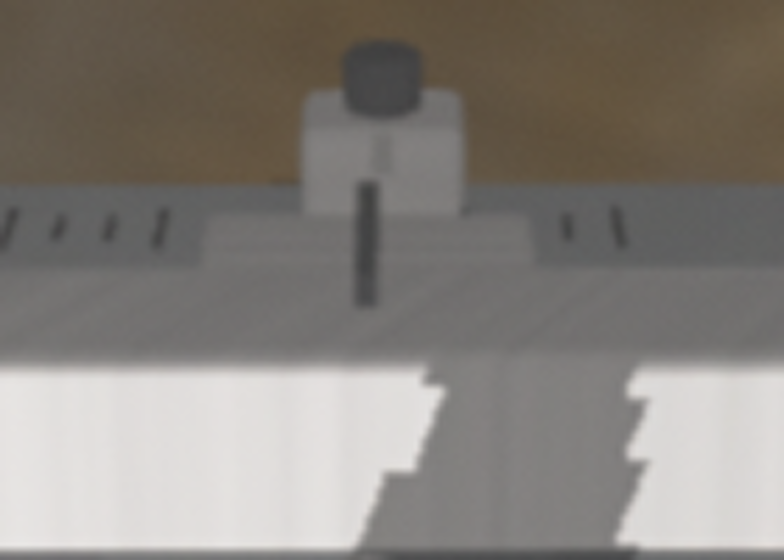

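```bash
python3 - <<'E'
import cv2,numpy as np
g=cv2.imread('pics/w12.png',0).astype(int)
for r in range(268,306,2): print(r,g[r,290:326])
E
```

```text
268 [ 87  87  86  89 100 107 111 112 112 112 110  94  77  69  70  70  72  73
  72  71  71  71  69  67  76  98 110 112 112 111 111 107  94  84  82  82]
270 [ 86  85  87  91 103 110 110 111 112 112 111 109 100  91  86  81  77  77
  77  75  77  80  87  98 104 110 112 111 112 111 113 107  96  86  81  81]
272 [ 87  87  87  93 104 112 114 115 115 116 115 115 115 116 115 116 112 113
 112 113 115 114 115 114 116 115 115 115 115 115 114 110 100  87  84  83]
274 [ 86  88  88  97 113 122 125 125 125 124 126 125 125 124 125 124 120 116
 116 116 123 124 125 125 126 124 125 125 125 125 124 121 107  90  85  83]
276 [ 88  88  89  99 115 125 127 129 128 129 127 128 128 127 128 127 120 114
 113 116 123 126 127 128 127 127 127 127 127 127 125 121 109  93  85  85]
278 [ 88  87  89  98 115 125 128 128 127 127 127 128 127 127 127 126 118 114
 113 116 122 126 128 126 127 127 127 126 127 126 124 120 109  94  86  86]
280 [ 88  88  88  97 114 123 127 126 126 127 126 125 126 126 127 124 120 115
 114 116 121 125 126 125 125 125 125 125 125 126 125 120 108  94  86  86]
282 [ 82  82  82  92 112 122 124 125 126 12
[... 1068 characters left out ...]
10  88  71  68  73  94
 110 113 114 113 114 114 114 114 114 114 113 114 113 114 114 114 114 114]
298 [111 112 112 112 112 111 113 112 112 111 111 112 108  89  72  69  76  95
 107 112 111 111 111 110 110 110 110 111 112 112 112 112 111 111 109 109]
300 [111 111 111 111 111 111 111 111 111 113 113 114 110  91  77  76  81  96
 108 111 110 110 110 112 111 111 113 113 113 113 111 110 109 109 111 110]
302 [111 111 111 113 112 112 113 112 114 113 114 113 108  90  77  75  80  95
 107 111 111 112 113 115 115 115 113 111 110 109 109 110 110 112 112 112]
304 [112 112 114 114 113 114 113 113 113 114 113 113 109  97  88  87  89 101
 110 113 114 116 114 114 112 112 110 111 111 110 111 112 111 111 111 111]
```

```bash
python3 -m crank '[[0.3,0,0,0,-3.2,0,1],[0,0,0,0,-3.2,0,1],[0,0,0,-0.8,-2.3,-0.1,1],[0,0,0,-3.1,-0.5,-0.4,1],[0,0,0,-3.1,0,-0.4,1],[0,0,0,-3.1,0,-0.4,1],[0,0,0,-3.1,0,-0.4,1],[0,0,0,-3.1,0,-0.4,1],[0,0,0,-3.1,0,-0.4,1],[0,0,0,0,0,0,1]]'
python3 - <<'E'
from h import *
import cv2
s=r.sense();print(s['eef_pos'],s['tcp_rot']);f=cams.grab_frame('wrist');cv2.imwrite('pics/w13.png',f)
print(proj('wrist',[[584.7,-112,151],[584.7,-112,95],[616,-79.6,92]],s))
yaw=s['tcp_rot'][2];v=np.array([584.7,-112])-s['eef_pos'][:2];print(v@[np.cos(yaw),np.sin(yaw)],v@[-np.sin(yaw),np.cos(yaw)])
E
```

```text
clock: 25.8
eef_pos: [585.0, -116.3, 192.0]
tcp_rot: [-1.571, 0.004, 1.911]
contact_force: [-0.5, 0.4, 0.7]
opening: 1.0
[ 585.03651458 -116.32064697  192.00093943] [-1.57118357  0.00371644  1.91096337]
[[319.63460474 290.43099781]
 [317.71831021 250.31836367]
 [350.11299774 310.81840912]]
4.185345607134104 -1.124328441466883
```

View pics/w13.png

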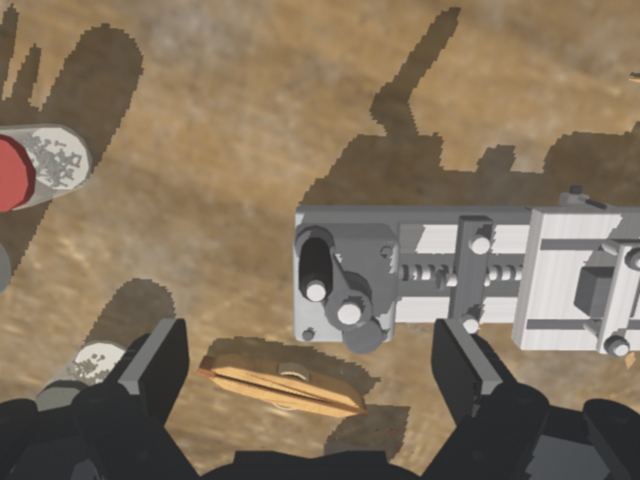

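```bash
python3 -m crank '[[0,0,0,0.3,1.5,-0.1,1],[0,0,0,0,1.8,0,1],[0,0,0,0,1.8,0,1],[0,0,0,0,1.5,0,1],[0,0,0,0,0.3,0,1],[0,0,0,0,0,0,1],[0,0,0,0,0,0,1],[0,0,0,0,0,0,1],[0,0,0,0,0,0,1],[0,0,0,0,0,0,1]]'
python3 - <<'E'
from h import *
s=r.sense();print(s['eef_pos'],s['tcp_rot'])
yaw=s['tcp_rot'][2];v=np.array([585.2,-113.5])-s['eef_pos'][:2];print(v@[np.cos(yaw),np.sin(yaw)],v@[-np.sin(yaw),np.cos(yaw)])
E
```

```text
clock: 26.68
eef_pos: [581.3, -106.0, 122.6]
tcp_rot: [-1.57, -0.0, 1.911]
contact_force: [0.1, -0.2, -0.2]
opening: 1.0
[ 581.25077802 -105.99439121  122.56961944] [-1.57010260e+00 -2.65765199e-04  1.91059060e+00]
-8.392711073347847 -1.2218503939863328
```

```bash
python3 -m crank '[[0,0,0,-0.75,0.1,-0.1,1],[0,0,0,0,0,0,1],[0,0,0,0,0,0,1],[0,0,0,0,0,0,-1],[0,0,0,0,0,0,-1],[0,0,0,0,0,0,-1],[0,0,0,0,0,0,-1],[0,0,0,0,0,0,-1],[0,0,0,0,0,0,-1],[0,0,0,0,0,0,-1]]' 25
python3 plan.py 616 -79.6 -.04 10
python3 plan.py 617.6 -80.1 -.04 10;python3 -c "
from h import *
s=r.sense();print(s['eef_pos'],s['opening'],s['tcp_rot'])"
```

```text
clock: 27.52
eef_pos: [586.4, -114.0, 123.6]
tcp_rot: [-1.573, 0.002, 1.91]
contact_force: [-0.6, 0.1, 0.3]
opening: 0.189
clk 27.5167 a -2.28055240840025 R 45.39570736655139 [ 586.41794299 -114.03359043]
F [-0.58542676  0.09579844  0.25019215] tang -0.506485341842226 rad 0.3088275147721421
[0,0,0,0.18,0,0.05,-1],[0,0,0,0.16,0,0.08,-1],[0,0,0,0.16,0,0.07,-1],[0,0,0,0.17,0,0.07,-1],[0,0,0,0.17,0,0.06,-1],[0,0,0,0.17,0,0.05,-1],[0,0,0,0.17,0,0.05,-1],[0,0,0,0.18,0,0.04,-1],[0,0,0,0.18,0,0.03,-1],[0,0,0,0.18,0,0.03,-1]
clk 27.5167 a -2.3139635121543236 R 46.08480486369436 [ 586.41794299 -114.03359043]
F [-0.58542676  0.09579844  0.25019215] tang -0.49588632434760477 rad 0.3255742445378568
[0,0,0,0.21,0,-0.01,-1],[0,0,0,0.16,0,0.07,-1],[0,0,0,0.17,0,0.07,-1],[0,0,0,0.17,0,0.06,-1],[0,0,0,0.17,0,0.05,-1],[0,0,0,0.17,0,0.05,-1],[0,0,0,0.18,0,0.04,-1],[0,0,0,0.18,0,0.03,-1],[0,0,0,0.18,0,0.03,-1],[0,0,0,0.18,0,0.02,-1]
[ 586.41794299 -114.03359043  123.61243165] 0.18889883733829238 [-1.57328182e+00  1.51331643e-03  1.90987757e+00]
```

```bash
python3 -m crank '[[0,0,0,0.17,0,0.07,-1],[0,0,0,0.17,0,0.08,-1],[0,0,0,0.17,0,0.07,-1],[0,0,0,0.17,0,0.07,-1],[0,0,0,0.17,0,0.06,-1],[0,0,0,0.17,0,0.05,-1],[0,0,0,0.17,0,0.05,-1],[0,0,0,0.18,0,0.04,-1],[0,0,0,0.18,0,0.03,-1],[0,0,0,0,0,0,-1]]'
python3 plan.py 616 -79.6 -.04 4;python3 plan.py 617.6 -80.1 -.04 1;python3 -c "
from h import *
s=r.sense();print(s['eef_pos'],s['opening'],s['tcp_rot'])"
```

```text
clock: 28.35
eef_pos: [576.7, -101.4, 123.7]
tcp_rot: [-1.575, 0.005, 1.911]
contact_force: [1.6, -2.2, -2.2]
opening: 0.188
clk 28.35 a -2.6360113115395585 R 44.9234958571784 [ 576.69674484 -101.35717385]
F [ 1.55649635 -2.17935662 -2.15977684] tang 2.660540295389834 rad -0.30627029982059145
[0,0,0,0.18,0,0.03,-1],[0,0,0,0.18,0,0.02,-1],[0,0,0,0.18,0,0.01,-1],[0,0,0,0.18,0,0.00,-1]
clk 28.35 a -2.6623143076549334 R 46.09711186923997 [ 576.69674484 -101.35717385]
F [ 1.55649635 -2.17935662 -2.15977684] tang 2.6515651065970354 rad -0.37613647180547793
[0,0,0,0.19,0,-0.09,-1]
[ 576.69674484 -101.35717385  123.66376389] 0.18789760933386784 [-1.57547273  0.00530151  1.91052732]
```

```bash
python3 -m crank '[[0,0,0,0,0,0,1],[0,0,0,0,0,0,1],[0,0,0,0,0,0,1],[0,0,0,0,0,0,1],[0,0,0,0,0,0,1],[0.3,0,0,0,-1.5,0,1],[0,0,0,0,-2.5,0,1],[0,0,0,0,-2.5,0,1],[0,0,0,2.8,0,0.3,1],[0,0,0,2.8,0,0.3,1]]'
python3 -m crank '[[0,0,0,2.8,0,0.3,1],[0,0,0,2.8,0,0.3,1],[0,0,0,2.8,0.5,0.3,1],[0,0,0,2.8,2,0.3,1],[0,0,0,0.5,2.5,0,1],[0,0,0,0,2.5,0,1],[0,0,0,0,1.5,0,1],[0,0,0,0,0,0,1],[0,0,0,0,0,0,1],[0,0,0,0,0,0,1]]'
python3 - <<'E'
from h import *
import cv2
s=r.sense();print(s['eef_pos'],s['tcp_rot']);f=cams.grab_frame('wrist');cv2.imwrite('pics/w14.png',f)
yaw=s['tcp_rot'][2];v=np.array([494.5,67])-s['eef_pos'][:2];print(v@[np.cos(yaw),np.sin(yaw)],v@[-np.sin(yaw),np.cos(yaw)])
cv2.imwrite('pics/w14z.png',cv2.resize(f[230:350,240:400],(800,600),interpolation=2))
E
```

```text
clock: 29.18
eef_pos: [551.2, -50.6, 189.9]
tcp_rot: [-1.566, 0.001, 1.906]
contact_force: [0.7, 0.2, -0.7]
opening: 1.003
clock: 30.02
eef_pos: [498.3, 64.9, 101.1]
tcp_rot: [-1.572, 0.001, 1.908]
contact_force: [0.1, -0.4, 0.6]
opening: 0.998
[498.26696292  64.89085551 101.08070358] [-1.57241944e+00  7.25924678e-04  1.90802303e+00]
3.236728643935271 2.856936789136163
```

View pics/w14z.png

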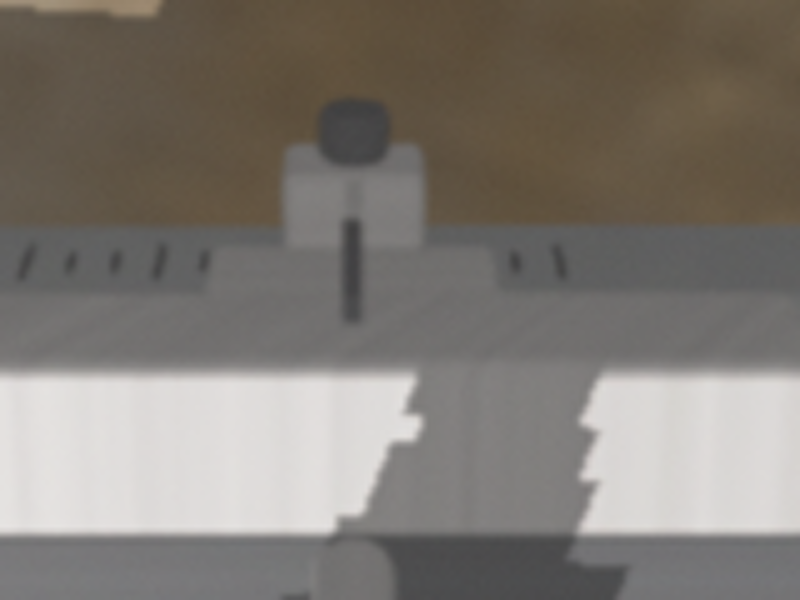

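```bash
cat > cen.py <<'E'
import cv2,numpy as np,sys
g=cv2.imread(sys.argv[1],0).astype(float);c0=int(sys.argv[2])
for r in range(int(sys.argv[3]),int(sys.argv[4])):
    w=g[r,c0-8:c0+9];b=np.median(np.r_[w[:4],w[-4:]]);d=np.clip(b-w-2,0,None);print(r,round(b),round(d.max()),round((d*np.arange(c0-8,c0+9)).sum()/max(d.sum(),1e-3),2))
E
python3 cen.py pics/w14.png 310 258 296
```

```text
258 72 2 310.47
259 78 10 310.26
260 86 16 310.26
261 97 26 310.51
262 106 28 310.44
263 110 12 310.27
264 114 1 311.0
265 121 2 310.71
266 124 7 310.43
267 126 11 310.39
268 126 12 310.29
269 127 13 310.42
270 126 11 310.36
271 125 9 310.39
272 125 10 310.2
273 124 23 309.95
274 124 46 309.93
275 124 56 309.97
276 124 58 310.01
277 125 58 309.98
278 123 55 309.98
279 117 50 310.01
280 111 44 310.01
281 110 43 310.01
282 111 43 309.99
283 111 43 309.98
284 110 42 309.97
285 111 43 309.99
286 112 44 309.99
287 112 43 310.04
288 110 42 309.99
289 110 36 310.02
290 110 34 310.0
291 110 34 310.04
292 112 35 310.04
293 112 31 310.03
294 112 18 310.06
295 112 3 309.64
```

```bash
python3 -m crank '[[0,0,0,0,-3.2,0,1],[0,0,0,0,-3.2,0,1],[0,0,0,-0.6,-2.3,-0.1,1],[0,0,0,-3.0,-0.3,-0.3,1],[0,0,0,-3.0,0,-0.3,1],[0,0,0,-3.0,0,-0.3,1],[0,0,0,-3.0,0,-0.3,1],[0,0,0,-3.0,0,-0.3,1],[0,0,0,-2.0,0,-0.3,1],[0,0,0,0,0,0,1]]'
python3 -m crank '[[0,0,0,0,0,0,1],[0,0,0,0,0,0,1],[0,0,0,0,0,0,1],[0,0,0,0,0,0,1],[0,0,0,0,0,0,1],[0,0,0,0,0,0,1],[0,0,0,0,0,0,1],[0,0,0,0,0,0,1],[0,0,0,0,0,0,1],[0,0,0,0,0,0,1]]'
python3 - <<'E'
from h import *
import cv2
s=r.sense();print(s['eef_pos'],s['tcp_rot']);f=cams.grab_frame('wrist');cv2.imwrite('pics/w15.png',f[150:390,150:550])
print(proj('wrist',[[576.2,-101.2,151],[616,-79.6,92]],s)-[150,150])
yaw=s['tcp_rot'][2];v=np.array([576.7,-101.4])-s['eef_pos'][:2];print(v@[np.cos(yaw),np.sin(yaw)],v@[-np.sin(yaw),np.cos(yaw)])
E
```

```text
clock: 30.9
eef_pos: [582.8, -104.8, 211.6]
tcp_rot: [-1.592, 0.01, 1.907]
contact_force: [-1.1, -1.0, -0.1]
opening: 0.995
clock: 31.73
eef_pos: [581.7, -101.7, 214.5]
tcp_rot: [-1.594, 0.01, 1.908]
contact_force: [-0.0, 0.3, 0.5]
opening: 1.004
[ 581.68614054 -101.74957446  214.54737673] [-1.59441318  0.01013715  1.90806983]
[[165.9697009  107.66643068]
 [176.19753892 138.33666384]]
1.9798704821179796 4.589543841745069
```

View pics/w15.png

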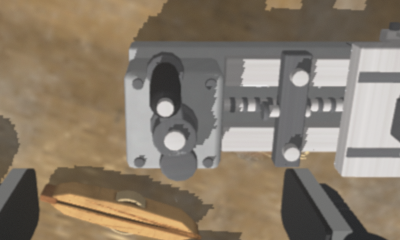

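```bash
python3 -m crank '[[0.6,0,-0.3,0.2,1.5,0.4,1],[0.6,0,-0.3,0,2,0,1],[0,0,0,0,2,0,1],[0,0,0,0,1.8,0,1],[0,0,0,0,1,0,1],[0,0,0,0,0.5,0,1],[0,0,0,0,0,0,1],[0,0,0,0,0,0,1],[0,0,0,0,0,0,1],[0,0,0,0,0,0,1]]'
python3 - <<'E'
from h import *
s=r.sense();print(s['eef_pos'],s['tcp_rot'])
yaw=s['tcp_rot'][2];v=np.array([576.5,-101.4])-s['eef_pos'][:2];print(v@[np.cos(yaw),np.sin(yaw)],v@[-np.sin(yaw),np.cos(yaw)])
E
```

```text
clock: 32.62
eef_pos: [576.8, -101.3, 120.1]
tcp_rot: [-1.571, -0.002, 1.908]
contact_force: [-0.3, 0.7, 0.4]
opening: 0.999
[ 576.79478387 -101.34669316  120.13362317] [-1.57052071e+00 -1.75464568e-03  1.90758288e+00]
0.047100927024310284 0.29583889024202353
```

Well centred. Close.

```bash
python3 -m crank '[[0,0,0,0,-0.2,0,1],[0,0,0,0,0,0,-1],[0,0,0,0,0,0,-1],[0,0,0,0,0,0,-1],[0,0,0,0,0,0,-1],[0,0,0,0,0,0,-1],[0,0,0,0,0,0,-1],[0,0,0,0,0,0,-1],[0,0,0,0,0,0,-1],[0,0,0,0,0,0,-1]]' 25
python3 plan.py 616 -79.6 -.04 4
```

```text
clock: 33.45
eef_pos: [578.8, -101.7, 125.8]
tcp_rot: [-1.576, 0.001, 1.908]
contact_force: [-0.9, 0.1, 0.6]
opening: 0.19
clk 33.45 a -2.6053139036378408 R 43.27729996107551 [ 578.79814195 -101.71213354]
F [-0.86595107  0.07820023  0.60237001] tang -0.5096718063214133 rad 0.7044296881872939
[0,0,0,0.14,0,0.20,-1],[0,0,0,0.18,0,0.03,-1],[0,0,0,0.18,0,0.02,-1],[0,0,0,0.18,0,0.01,-1]
```

```bash
python3 -m crank '[[0,0,0,0,0,0,-1],[0,0,0,0,0,0,-1],[0,0,0,0,0,0,-1],[0,0,0,0,0,0,-1],[0,0,0,0,0,0,-1],[0,0,0,0,0,0,-1],[0,0,0,0.18,0,0.03,-1],[0,0,0,0.18,0,0.02,-1],[0,0,0,0,0,0,-1],[0,0,0,0,0,0,-1]]' 25
python3 - <<'E'
from h import *
s=r.sense();yaw=s['tcp_rot'][2];v=s['eef_pos'][:2]-[576.7,-101.36]
print(s['eef_pos'],s['contact_force'],'adv tx,tz',v@[np.cos(yaw),np.sin(yaw)],v@[-np.sin(yaw),np.cos(yaw)],'Ftx',s['contact_force'][:2]@[np.cos(yaw),np.sin(yaw)])
E
```

```text
clock: 34.28
eef_pos: [577.5, -99.1, 125.9]
tcp_rot: [-1.576, 0.003, 1.908]
contact_force: [0.6, -1.6, 1.4]
opening: 0.19
[577.52749445 -99.0516008  125.85219471] [ 0.58088596 -1.55365953  1.38514004] adv tx,tz 1.904726074483991 -1.5444974943558163 Ftx -1.6583464399591379
```

```bash
python3 -m crank '[[0,0,0,0.18,0,0.02,-1],[0,0,0,0,0,0,-1],[0,0,0,0,0,0,-1],[0,0,0,0,0,0,-1],[0,0,0,0,0,0,-1],[0,0,0,0,0,0,-1],[0,0,0,0,0,0,-1],[0,0,0,0,0,0,-1],[0,0,0,0,0,0,-1],[0,0,0,0,0,0,-1]]' 25
python3 - <<'E'
from h import *
s=r.sense();yaw=s['tcp_rot'][2];v=s['eef_pos'][:2]-[576.7,-101.36]
print(s['eef_pos'],s['contact_force'],'adv tx,tz',v@[np.cos(yaw),np.sin(yaw)],v@[-np.sin(yaw),np.cos(yaw)],'Ftx',s['contact_force'][:2]@[np.cos(yaw),np.sin(yaw)])
E
```

```text
clock: 35.12
eef_pos: [576.8, -97.5, 125.8]
tcp_rot: [-1.576, 0.003, 1.908]
contact_force: [0.8, -1.6, -0.3]
opening: 0.193
[576.80679043 -97.50080192 125.81708229] [ 0.77711663 -1.59576622 -0.26971747] adv tx,tz 3.606416376858626 -1.3778878609582363 Ftx -1.7630239015015585
```

```bash
python3 -m crank '[[0,0,0,0,0,0,1],[0,0,0,0,0,0,1],[0,0,0,0,0,0,1],[0,0,0,0,0,0,1],[0,0,0,0,0,0,1],[0.3,0,0,0,-1.5,0,1],[0,0,0,0,-2.5,0,1],[0,0,0,0,-2.5,0,1],[0,0,0,2.8,0,0.3,1],[0,0,0,2.8,0,0.3,1]]'
python3 -m crank '[[0,0,0,2.8,0,0.3,1],[0,0,0,2.8,0,0.3,1],[0,0,0,2.8,0.5,0.3,1],[0,0,0,2.8,2,0.3,1],[0,0,0,0.3,2.5,0,1],[0,0,0,0,2.5,0,1],[0,0,0,0,1.5,0,1],[0,0,0,0,0,0,1],[0,0,0,0,0,0,1],[0,0,0,0,0,0,1]]'
python3 - <<'E'
from h import *
import cv2
s=r.sense();print(s['eef_pos'],s['tcp_rot']);f=cams.grab_frame('wrist');cv2.imwrite('pics/w16.png',f)
cv2.imwrite('pics/w16z.png',cv2.resize(f[230:350,240:400],(800,600),interpolation=2))
E
python3 cen.py pics/w16.png 310 262 296
```

```text
clock: 35.95
eef_pos: [552.2, -47.3, 192.0]
tcp_rot: [-1.568, 0.0, 1.904]
contact_force: [0.1, 0.3, -0.6]
opening: 0.999
clock: 36.78
eef_pos: [500.6, 66.8, 103.2]
tcp_rot: [-1.576, 0.001, 1.906]
contact_force: [-0.5, 0.4, 0.1]
opening: 0.998
[500.57079366  66.84878294 103.23216342] [-1.57568403e+00  6.55297889e-04  1.90641240e+00]
262 126 12 308.27
263 126 12 308.43
264 125 10 308.5
265 124 10 308.44
266 123 22 308.3
267 123 44 308.37
268 122 52 308.36
269 122 54 308.4
270 123 54 308.4
271 122 52 308.4
272 118 49 308.4
273 111 40 308.41
274 109 39 308.39
275 110 40 308.22
276 110 41 308.23
277 109 40 308.22
278 111 40 308.27
279 112 42 308.24
280 110 39 308.24
281 108 34 308.29
282 109 33 308.28
283 110 33 308.26
284 111 33 308.33
285 111 34 308.28
286 111 26 308.26
287 110 6 308.05
288 110 0 0.0
289 110 0 0.0
290 111 1 314.0
291 112 0 313.0
292 112 0 311.0
293 116 2 309.18
294 122 2 308.0
295 134 3 306.86
```

View pics/w16z.png

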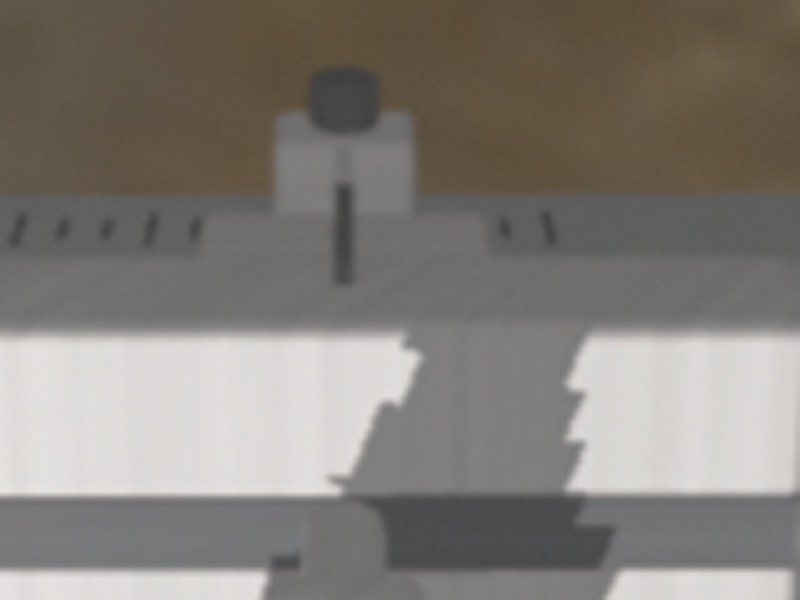

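```bash
python3 -m crank '[[0,0,0,0,-3.2,0,1],[0,0,0,0,-3.2,0,1],[0,0,0,-0.6,-2.3,-0.1,1],[0,0,0,-3.0,-0.3,-0.3,1],[0,0,0,-3.0,0,-0.3,1],[0,0,0,-3.0,0,-0.3,1],[0,0,0,-3.0,0,-0.3,1],[0,0,0,-3.0,0,-0.3,1],[0,0,0,-2.0,0,-0.3,1],[0,0,0,0,0,0,1]]'
python3 -m crank '[[0.6,0,0,0,0,0,1],[0.5,0,0,0,0,0,1],[0,0,0,0,0,0,1],[0,0,0,0,0,0,1],[0,0,0,0,0,0,1],[0,0,0,0,0,0,1],[0,0,0,0,0,0,1],[0,0,0,0,0,0,1],[0,0,0,0,0,0,1],[0,0,0,0,0,0,1]]'
python3 - <<'E'
from h import *
import cv2
s=r.sense();f=cams.grab_frame('wrist');cv2.imwrite('pics/w17.png',cv2.resize(f[210:330,270:400],(780,720))[:600])
print((proj('wrist',[[575,-98.2,151],[616,-79.6,92]],s)-[270,210])*6)
for a in (-2.6,-2.7,-2.8): print(a,(proj('wrist',[616+45*np.cos(a),-79.6+45*np.sin(a),151],s)-[270,210])*6)
E
```

```text
clock: 37.67
eef_pos: [584.6, -102.8, 213.8]
tcp_rot: [-1.596, 0.01, 1.906]
contact_force: [-0.8, 0.8, 0.6]
opening: 1.0
clock: 38.5
eef_pos: [583.5, -99.7, 216.8]
tcp_rot: [-1.577, 0.01, 1.907]
contact_force: [0.1, 0.9, -0.5]
opening: 1.001
[[297.91690774 261.15529431]
 [324.89770806 462.98069035]]
-2.6 [[236.33299462 269.94605716]]
-2.7 [[289.51483274 262.16617737]]
-2.8 [[343.33448981 259.41981205]]
```

View pics/w17.png

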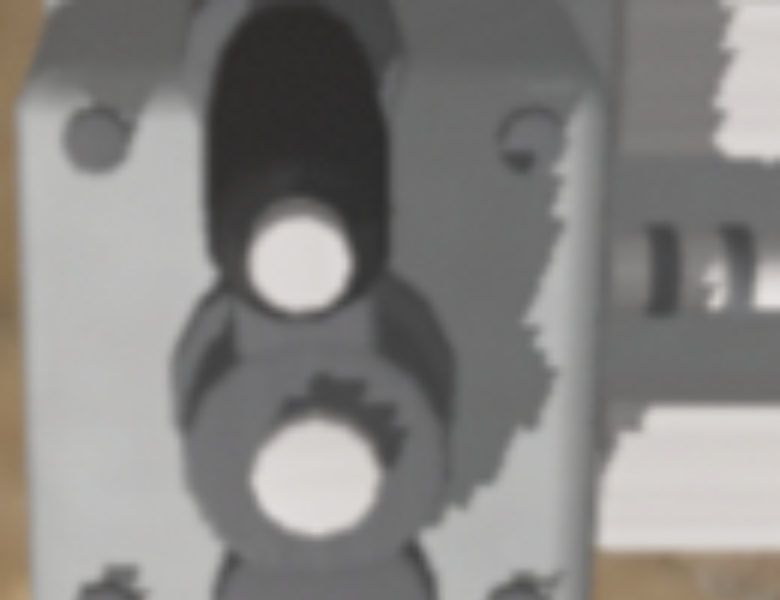

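```bash
python3 -c "
from rig import order
print(order.sign_off())"
```

```text
the job is handed in; nothing more can be done
None
```

I wound the table back to the stop screw, then forward to the mark in forward-only moves, and handed the job in at about 38.5 s with the crank released and the arm clear. `sign_off()` gave no verdict.

- **Stop:** the tangential force at the handle rose from about 3 N of turning force to 7.7 N, so roughly 4.5 N beyond turning, within the gentle limit. Its slope was about 0.6 N per mm at the hand instead of the stated 1.2, because the hand tilted a little under load.
- **Mark:** I checked the gap with the wrist camera after each of three forward approaches, letting go of the crank each time. It read about 7.2 mm, 1.3 mm and 0.2 mm. After a last small nudge the index finger and the mark fin agreed to about 0.1 px, under 0.1 mm. I never ran past the mark.
- **Slack:** I let go with a slight forward push still on the handle. The last picture shows the handle where it was released (about -2.72 rad seen against -2.716 expected), so the slack should still be taken up forward. That picture resolves only about 0.03 rad, and I could not read the slack directly.
- **Surroundings:** the pencil and the ring clamp looked undisturbed wherever they showed in the pictures. I did not make a final check of the other loose tools. Sideways force on the handle reached about 15 N while turning because my circle centre was slightly off.

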